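# Make up a casting flask on the vibrator

### The arm

A 6-joint arm with a two-finger parallel gripper is mounted at the origin on the work surface. World frame = base frame: x ahead of the robot, y to its left, z up, the work surface at z = 0. Lengths are in mm, angles in rad, forces in N, time in s.
With the tool pointing down it reaches from about 375 to 975 mm from the base axis. Payload 3.8 kg.
Tool frame: the origin (TCP) lies at the very end of the fingers, on their centre line; the grasp point (between the pads) lies 19 mm behind it; z points along the fingers, x is the direction in which the jaws open and shut, and the axes are right-handed (so a half turn about z gives the same grasp; the last joint's range is limited). The gripper opens to 88 mm and grips with 3 to 60 N. Pads are 18 mm wide; open, the fingers measure 123 mm over their backs; the gripper's body (75 mm by 187 mm) begins 45 mm behind the grasp point.
Start: joints at [-1.164, 0.264, 1.604, -0, 1.274, -0.037], TCP at [289.822, -609.608, 238.706] pointing down, gripper open.
Joint ranges: [-2.63, 2.63], [-0.94, 2.18], [0.31, 2.57], [-1.31, 4.45], [0, 2.66], [-2.55, 2.55]. Speed limits (rad/s): [2.57, 2.57, 3.14, 3.14, 3.14, 3.14].

### API

Orientations are given as a unit quaternion [x, y, z, w].
In Python, from plant import status, optics, env gives the robot as it stands.
- The arm moves only by the tool send_rows, never from a script. Its arguments are lists of equal length, an entry for each row: "travel": the shift along the tool's x, y, z in mm, a list of three; "twist": the turn about the tool's z in degrees; "fingers": the closure in counts, from 0 (fully open) to 255 (shut). A call has 1 to 10 rows; each row shifts and turns the pose as measured when the row begins, along the tool's axes as they then stand; what a row does not reach is not made up. A row lasts 1/12 s, in which the tool goes at most 41.7 mm and 7.16 degrees, less where a joint would pass 70% of its speed; a pose out of reach is approached as far as the arm can. A call with a gripper value outside its range is refused whole. The fingers move at their own pace and stop on an object; "newtons" is the grip in N (left out, the last holds). Time passes only in rows, so rows that do not move let the fingers close. It gives the time, the measured TCP pose, the force and the opening at its end, in the units of the state.
- status.sense(): the state, without advancing time (a new reading comes with each control period).
- optics.snapshot(name): name is "side" or "top"; returns a dict with "frame" (420x560x3 uint8, red, green, blue), "range_z" (420x560 float32, mm along the optical axis (not along the pixel's ray), 0 where there is no reading), "fx", "fy", "cx", "cy" (pixels), "k1" (the pictures are not rectified: a ray, as slopes to the right and down, at radius r is drawn at 1 + k1 r^2 times it, then the intrinsics apply), "rvec" (rotation vector, rad) and "tvec" (3), from world to camera coordinates, as OpenCV has them. Camera axes: x right, y down, z forward; pixel columns grow to the right and rows downward; lengths in mm; the calibration is good to about 2 mm. A picture is of the moment at which its call begins.
- env.sign_off(): hands the job in, once; it reports no verdict.
The state is a dict: "t": time; "joint_positions": joint angles; "qd": joint speeds; "joint_efforts": joint torques, N m; "eef_pos": TCP position; "orientation": TCP orientation; "contact_force": force on the tool from outside, world axes, zero at the start; "ft_torque": the same for the moment, N m; "width": finger opening in mm.
Only numpy, scipy, OpenCV 4.12 (cv2) and the standard library are available. Lean on these libraries where they do the work, as an engineer would, in place of code of your own. Each camera call takes 0.05 s, during which the arm holds its last target.

### The job

Make up the small casting flask for investing, in the middle of the vibrator's plate, piece by piece in this order: the rubber sprue base first, then the wax tree upright in the recess of the base, then the small steel flask lowered over the tree without bumping it until it stands down in the groove of the base, and last the rubber collar level on top of the flask. Do not tip the wax tree, and leave the big flask and everything else on the bench where it stands.

Things in the scene. Friction and masses are not known exactly. Their poses are not given: they have to be found in the camera images.
- base: Sprue base: loose dark grey rubber cup, 65 mm diameter, 24 high. Rim 3.5 mm thick; a central dome, 40 mm diameter, rises to 20 mm; the ring groove between, its floor at 8 mm, takes the flask's foot (about 2.5 mm play all round). A recess in the dome's top, 28 mm diameter, floor at 12 mm, takes the tree's foot. Heights from the underside. 0.11 kg. Origin: centre of the underside; z up.
- tree: Wax tree: loose, dark green, 58 mm high, 18 g. Button foot of 22 mm diameter, 5 thick; upright trunk of 9 mm diameter; eight little hoops stand out to 15 mm from the axis, between 14 and 34 mm up. From 35 mm up to the top the trunk is bare: take it there. Seated, its origin is 12 mm above the base's. Origin: centre of its underside; z is its axis, up; it starts upright.
- flask: Small casting flask: loose plain steel tube standing on end, open at both ends, 52 mm outside and 46 mm inside diameter, 72 mm high, 0.24 kg. Seated, its origin is 8 mm above the base's. Origin: centre of its underside; z is its axis, up; it starts upright.
- collar: Flask collar: loose dark grey rubber sleeve, open through, 65 mm outside, 58 inside diameter, 34 mm high, 60 g. A ledge inside, 46 mm inside diameter, from 15 to 19 mm up, rests on the flask's rim when the collar's lower part is slipped down around the flask (about 2.5 mm play): its origin is then 57 mm above the flask's. Origin: centre of its underside; z is its axis, up; it starts upright.
- vibrator: Vibrator: a fixed round bench machine in grey paint, 150 mm in diameter at the foot, 82 mm high, with a flat round plate on top, covered by a light grey rubber mat of 132 mm diameter with fine concentric rings; dial and switch on its side. It is switched off and stays so. Origin: on its axis at the bench top; the mat's surface is 82 mm above it. z up.
- bigflask: Big casting flask of another job, to be left alone: a steel tube standing on end, 76 mm outside diameter, 90 mm high, loose, 0.48 kg. Origin: centre of its lower end.
- bottle: Clear squeeze bottle with a yellow band and a white nozzle, to be left alone: 40 mm diameter, 128 mm high, loose. Origin: centre of the underside.
- torch: Black upright hand torch with a steel burner at the top, to be left alone: foot 62 mm diameter, 147 mm high, the burner stands out 68 mm from the axis along its x axis; loose. Origin: centre of the underside.
- block: White soldering block with scorched patches, to be left alone: 60 x 90 x 24 mm (its x, y, z), loose. Origin: centre of the underside.
- waxpot: Wax melting pot of another job, to be left alone: a fixed round white machine with a metal lid and a black lid knob, 140 mm diameter, 117 mm high with the knob. Origin: on its axis at the bench top.
There are look-alikes about, which are no part of the job. Leave any red look-alike of the collar alone. Leave any blue look-alike of the flask alone.

How it is judged (in metres and radians):
On the way, in this order (a step that is already met when the one before it is completed fails the run):
1. the sprue base stands in the middle of the vibrator's plate (horizontal distance between base and vibrator below 0.015 m and z of base in the frame of vibrator between 0.079 and 0.085 m and angle between base's own z axis and vertical below 0.07 rad), for 0.2 s.
2. the wax tree stands upright in the recess of the base (all of step 1 and horizontal distance between tree and base below 0.006 m and z of tree in the frame of base between 0.009 and 0.015 m and angle between tree's own z axis and vertical below 0.07 rad), for 0.2 s.
3. the small flask stands over the tree, down in the groove of the base (all of step 2 and horizontal distance between flask and base below 0.006 m and z of flask in the frame of base between 0.005 and 0.011 m and angle between flask's own z axis and vertical below 0.07 rad), for 0.2 s.
4. the collar sits level on top of the flask, its ledge on the flask's rim (all of step 3 and horizontal distance between collar and flask below 0.006 m and z of collar in the frame of flask between 0.054 and 0.06 m and angle between collar's own z axis and vertical below 0.07 rad), for 0.2 s.
At the end, for the whole second after the job is handed in: Base upright on the plate within 15 mm of its centre; tree in the base's recess, flask in its groove over the tree, collar on the flask, each within 6 mm of the axis of the piece carrying it, within 3 mm of seated height and 4 degrees of upright; all released and at rest (under 10 mm/s) (all of step 4 and linear speed of each of base, tree, flask, collar below 0.01 m/s); the robot touches nothing.
It fails at once if the big flask, squeeze bottle, hand torch or soldering block is shifted by more than 30 mm or tipped over (distance of any of bigflask, bottle, torch, block from where it was at the start of the episode above 0.03 m or angle between any of bigflask, bottle, torch, block's own z axis and vertical above 0.5 rad).
It fails at once if the wax tree is tipped by more than 30 degrees (angle between tree's own z axis and vertical above 0.52 rad).
It fails at once if the small flask bumps the wax tree with more than 3 N (contact force between flask and tree above 3 N).
It also fails if it takes over 120 s, if anything falls off the work surface, if the arm or the gripper's body presses on something with over 40 N, if the wrist force passes 120 N, or if a joint passes its speed limit or range.

## Working session

There is one attempt and no reset: what is moved stays moved. The work goes in short steps, Python scripts to look and compute and a tool call to move; the robot and the scene stay as the last step left them, time stands still between calls to the robot, and variables do not carry over. Pictures are saved under pics/ and viewed, and the job is handed in when it is done.

Besides the shell and the picture viewer there is one more tool, called after "Emit:" as name([rows], argument=value, ...), one row to a line, values as JSON. send_rows: Moves the arm, as the interface text tells. Its arguments: {"type":"object","properties":{"travel":{"type":"array"},"twist":{"type":"array"},"fingers":{"type":"array"},"newtons":{"type":"number"}},"required":["travel","twist","fingers"]}

```bash
ls; mkdir -p pics
cat > h.py <<'E'
import numpy as np, cv2
from plant import status, optics, env
def snap(n):
    s=optics.snapshot(n); return s
def save(s,fn):
    cv2.imwrite('pics/'+fn,cv2.cvtColor(s['frame'],cv2.COLOR_RGB2BGR))
def Rt(s):
    return cv2.Rodrigues(np.array(s['rvec'],float))[0],np.array(s['tvec'],float).reshape(3)
def slopes(s,uv):
    uv=np.atleast_2d(np.array(uv,float))
    d=np.stack([(uv[:,0]-s['cx'])/s['fx'],(uv[:,1]-s['cy'])/s['fy']],1)
    u=d.copy()
    for _ in range(20): u=d/(1+s['k1']*(u**2).sum(1,keepdims=True))
    return u
def onplane(s,uv,z):
    R,t=Rt(s);u=slopes(s,uv);C=-R.T@t
    d=np.c_[u,np.ones(len(u))]@R
    return C+d*((z-C[2])/d[:,2:])
def cloud(s):
    h,w=s['range_z'].shape
    vv,uu=np.mgrid[0:h,0:w]
    u=slopes(s,np.c_[uu.ravel(),vv.ravel()])
    Z=s['range_z'].reshape(-1,1)
    R,t=Rt(s)
    P=(np.c_[u,np.ones(len(u))]*Z-t)@R
    P[Z[:,0]==0]=np.nan
    return P.reshape(h,w,3)
def proj(s,P):
    R,t=Rt(s);c=np.atleast_2d(P)@R.T+t
    u=c[:,:2]/c[:,2:];u=u*(1+s['k1']*(u**2).sum(1,keepdims=True))
    return u*[s['fx'],s['fy']]+[s['cx'],s['cy']]
E
python3 - <<'E'
from h import *
for n in('top','side'):
    s=snap(n);save(s,n+'0.png');R,t=Rt(s);print(n,(-R.T@t).round(),R.round(2).tolist(),s['fx'],s['k1'])
print(status.sense())
E
```

```text
pics
top [ 460.  -16. 1363.] [[0.03, -1.0, -0.01], [-1.0, -0.03, -0.08], [0.07, 0.01, -1.0]] 499.91623815676485 -0.053503853676471556
side [163. 721. 588.] [[-0.89, -0.45, -0.02], [-0.23, 0.49, -0.84], [0.39, -0.74, -0.55]] 393.1161658844048 -0.021319580017424032
{'t': 0.1, 'joint_positions': array([-1.16389276e+00,  2.64671665e-01,  1.60521316e+00, -7.47160217e-06,
        1.27369186e+00, -3.69087504e-02]), 'qd': array([ 0.00180159, -0.00202859, -0.00311311,  0.00060258,  0.00190447,
       -0.00053218]), 'joint_efforts': array([ 6.72338538e-04, -5.03620076e+01, -3.58071792e+01,  7.30832596e-02,
        2.33385625e-02, -3.67548910e-05]), 'eef_pos': array([ 289.57704344, -609.03342743,  237.52975253]), 'orientation': array([ 8.45395214e-01, -5.34140382e-01, -8.20539087e-04, -5.57515906e-04]), 'contact_force': array([ 0.54009571, -0.74631298, -0.25732973]), 'ft_torque': array([-0.00865772, -0.01026811, -0.01893031]), 'width': 87.93356891635135}
```

View pics/top0.png

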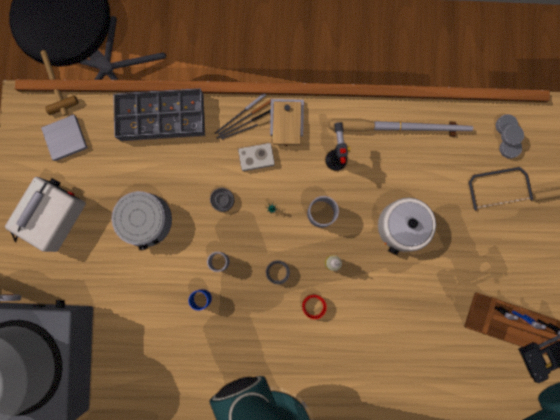

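View pics/side0.png

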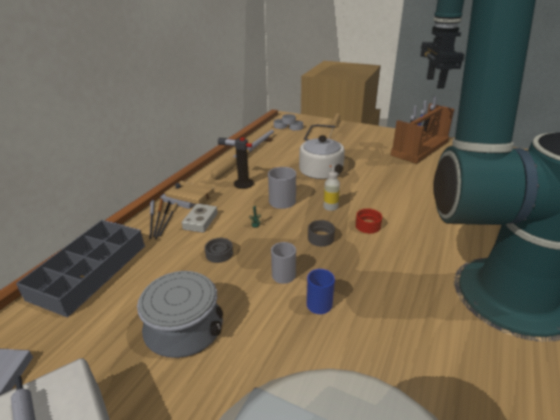

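The top view shows the vibrator at (142,219), base (222,200), tree (271,208), flask (218,262) and collar (277,272). The big flask is at (322,212) and the bottle at (334,263). The red and blue decoys are at (314,306) and (200,299).

Run:
```python
from h import *
s=snap('top');c=s['frame'][170:320,100:360];cv2.imwrite('pics/topz.png',cv2.cvtColor(cv2.resize(c,None,fx=3,fy=3,interpolation=cv2.INTER_CUBIC),cv2.COLOR_RGB2BGR))
S=snap('side');c=S['frame'][160:360,130:400];cv2.imwrite('pics/sidez.png',cv2.cvtColor(cv2.resize(c,None,fx=2.9,fy=2.9,interpolation=cv2.INTER_CUBIC),cv2.COLOR_RGB2BGR))
np.savez('c0.npz',top=cloud(s),side=cloud(S),ft=s['frame'],fs=S['frame'])
P=cloud(s)
for n,(u,v) in dict(vib=(142,219),base=(222,200),tree=(271,208),flask=(218,262),collar=(277,272)).items():
    print(n,P[v,u].round(1))
    b=P[v-22:v+23,u-22:u+23].reshape(-1,3)
    m=b[:,2]>6; print(' raised n',m.sum(),'zmax',np.nanmax(b[:,2]).round(1),'mean',b[m].mean(0).round(1),'bbox',b[m].min(0).round(),b[m].max(0).round())
```

```text
vib [552.2 347.1  83.5]
 raised n 1972 zmax 91.3 mean [552.7 348.6  77.9] bbox [494. 291.   7.] [618. 410.  91.]
base [614.9 150.2  11.2]
 raised n 454 zmax 30.5 mean [617.7 151.1  15.4] bbox [557.  92.   6.] [677. 210.  31.]
tree [593.3  15.3  42. ]
 raised n 94 zmax 60.9 mean [593.6  19.3  19.3] bbox [538. -44.   6.] [658.  77.  61.]
flask [446.2 156.7  -0.9]
 raised n 216 zmax 77.0 mean [448.9 151.5  42.9] bbox [398.  95.   6.] [505. 215.  77.]
collar [423.4  -4.7  -3.4]
 raised n 293 zmax 42.2 mean [425.4  -4.5  21.8] bbox [365. -64.   6.] [483.  55.  42.]
```

View pics/topz.png

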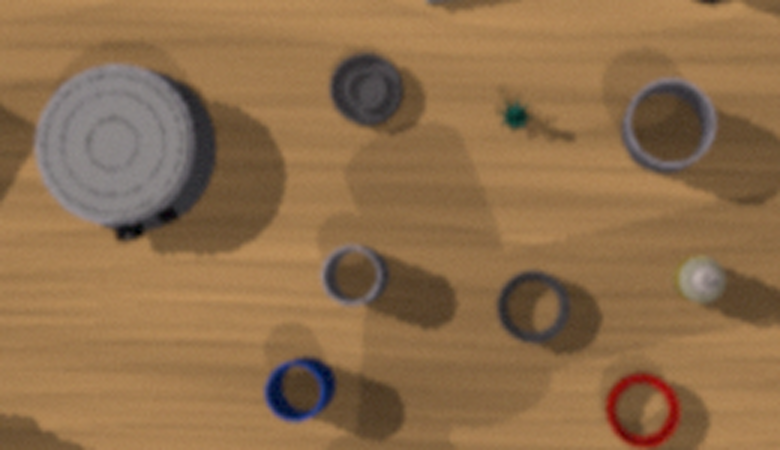

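View pics/sidez.png

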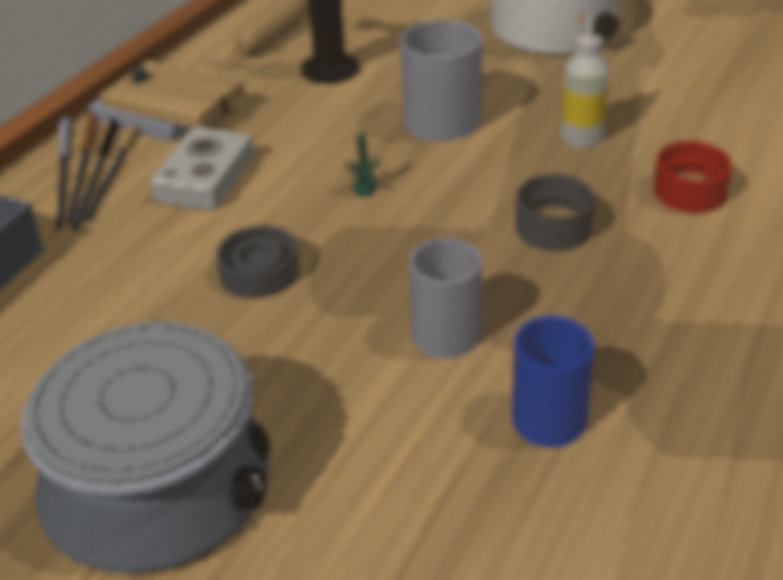

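The enlarged views confirm which piece is which. The grey flask is distinct from the blue one, and the dark collar from the red one. Next I'll measure centres.

```bash
cat >> h.py <<'E'
def circ(P):
    A=np.c_[2*P[:,:2],np.ones(len(P))];b=(P[:,:2]**2).sum(1)
    x=np.linalg.lstsq(A,b,rcond=None)[0];r=np.sqrt(x[2]+x[0]**2+x[1]**2)
    e=np.hypot(*(P[:,:2]-x[:2]).T)-r
    return x[:2],r,e
def rim(s,P,c,R,h,thr):
    """outer contour of points above thr near c (world), cast on plane h, circle"""
    m=(np.hypot(P[...,0]-c[0],P[...,1]-c[1])<R)&(P[...,2]>thr)&(P[...,2]<h+15)
    m=m.astype(np.uint8)
    cs,_=cv2.findContours(cv2.resize(m*255,None,fx=4,fy=4,interpolation=cv2.INTER_LINEAR)//128,cv2.RETR_EXTERNAL,cv2.CHAIN_APPROX_NONE)
    k=cv2.convexHull(np.vstack([x for x in cs if len(x)>15]))[:,0,:]
    k=(k+.5)/4-.5
    q=onplane(s,k,h);xc,r,e=circ(q)
    for _ in range(3):
        g=abs(e)<max(1.5,2*np.median(abs(e)));xc,r,e0=circ(q[g]);e=np.hypot(*(q[:,:2]-xc).T)-r
    return xc.round(1),round(r,1),round(e[g].std(),1)
E
python3 - <<'E'
from h import *
s=snap('top');S=snap('side');P=cloud(s);Q=cloud(S)
bench=P[240:250,300:310];print('bench z',np.nanmedian(bench[...,2]), np.nanstd(bench[...,2]),np.nanmedian(Q[250:260,240:250,2]))
ob=dict(vib=((552,348),85,82,70),base=((615,151),50,24,14),flask=((446,151),45,72,50),collar=((424,-4),50,34,20),big=((600,-110),60,90,60))
for n,(c,R,h,t) in ob.items():
    print(n,'top',rim(s,P,c,R,h,t),'side',rim(S,Q,c,R,h,t))
    for nm,A in(('t',P),('s',Q)):
        m=(np.hypot(A[...,0]-c[0],A[...,1]-c[1])<R)&(A[...,2]>t)
        b=A[m]; print('   ',nm,len(b),'z90',np.percentile(b[:,2],[50,90]).round(1),'mean',b.mean(0).round(1))
# tree by green
for nm,s_,A in(('top',s,P),('side',S,Q)):
    f=s_['frame'].astype(int);m=(f[...,1]>f[...,0]+12)&(f[...,1]>=f[...,2]-5)
    m&=np.hypot(A[...,0]-594,A[...,1]-18)<60
    v,u=np.nonzero(m);print(nm,len(u),u.min(),u.max(),v.min(),v.max(),'centroid',u.mean().round(1),v.mean().round(1),A[m].mean(0).round(1),np.percentile(A[m][:,2],[5,95]))
    for vv in range(v.min(),v.max()+1): print(vv,u[v==vv].min(),u[v==vv].max(),(v==vv).sum())
E
```

```text
bench z 0.03166823457341801 2.7252263691384377 1.8663555952396886
vib top (array([555.3, 358. ]), np.float64(69.4), np.float64(0.5)) side (array([551.6, 365.2]), np.float64(71.2), np.float64(1.6))
    t 2161 z90 [81.8 85.2] mean [555.1 358.   81.6]
    s 3692 z90 [83.3 84.5] mean [548.6 369.6  82.6]
base top (array([617.2, 149.9]), np.float64(33.4), np.float64(0.4)) side (array([614.1, 155.9]), np.float64(37.6), np.float64(2.4))
    t 231 z90 [21.1 25.1] mean [617.4 150.3  20.5]
    s 423 z90 [21.3 25.7] mean [616.1 153.9  20.8]
flask top (array([449.5, 150. ]), np.float64(26.9), np.float64(0.5)) side (array([443.8, 163.4]), np.float64(37.4), np.float64(2.2))
    t 103 z90 [70.5 75. ] mean [449.2 152.   68.1]
    s 455 z90 [64.3 73.5] mean [447.5 154.5  63.8]
collar top (array([425.8,  -6.3]), np.float64(32.9), np.float64(0.1)) side (array([422.7,   3.9]), np.float64(40.0), np.float64(2.9))
    t 149 z90 [31.7 36.6] mean [424.5  -6.2  29.5]
    s 352 z90 [29.2 35.8] mean [424.9  -2.9  28.9]
big top (array([ 585.9, -119.4]), np.float64(39.3), np.float64(0.7)) side (array([578.4, -94.5]), np.float64(59.9), np.float64(5.4))
    t 189 z90 [87.3 92.6] mean [ 589.  -122.5   83.2]
    s 557 z90 [78.2 90.8] mean [ 584.3 -115.2   77.8]
top 36 269 274 205 211 centroid 271.5 208.3 [593.8  14.3  28.7] [ 4.83185858 60.64574205]
205 271 272 2
206 269 273 5
207 269 274 6
208 269 274 6
209 269 274 6
210 269 274 6
211 270 274 5
side 39 253 258 216 226 centroid 255.3 221.8 [592.2  20.1  15.6] [ 5.95495757 31.73634183]
216 255 255 1
217 254 256 3
218 254 256 3
219 254 256 3
220 254 256 3
221 255 257 3
222 255 257 3
223 253 258 6
224 253 258 6
225 253 257 5
226 254 256 3
```

Run:
```python
from h import *
s=snap('top');S=snap('side');Q=cloud(S)
print('tree side top',onplane(S,[254.6,206.3],58).round(1),'foot',onplane(S,[255.3,224.5],2.5).round(1))
print('top px centroid at 20,58',onplane(s,[271.5,208.3],20).round(1),onplane(s,[271.5,208.3],58).round(1))
for z in (5,24,58): print(z,proj(s,[[593,16,z]]).round(1),proj(S,[[593,16,z]]).round(1))
for n,c,R,h,t in(('vib',(555,358),85,82,79),('base',(617,150),45,24,20),('flask',(449,150),40,72,68),('collar',(426,-6),45,34,30)):
    print(n,rim(S,Q,c,R,h,t))
for n,s_,b in(('top',s,(195,220,255,290)),('side',S,(198,232,240,272))):
    c=s_['frame'][b[0]:b[1],b[2]:b[3]];c=cv2.resize(c,None,fx=16,fy=16,interpolation=cv2.INTER_NEAREST);cv2.imwrite(f'pics/tree_{n}.png',cv2.cvtColor(c,cv2.COLOR_RGB2BGR))
```

```text
tree side top [[595.5  13.7  58. ]] foot [[596.2  14.4   2.5]]
top px centroid at 20,58 [[594.7  14.5  20. ]] [[590.9  13.6  58. ]]
5 [[271.  209.5]] [[256.  224.3]]
24 [[270.9 208.8]] [[255.7 218.2]]
58 [[270.6 207.5]] [[255. 207.]]
vib (array([553.8, 362.6]), np.float64(69.1), np.float64(0.8))
base (array([614.7, 152.4]), np.float64(36.2), np.float64(0.9))
flask (array([448.5, 154.2]), np.float64(28.8), np.float64(1.1))
collar (array([424.9,  -2.3]), np.float64(35.6), np.float64(1.5))
```

View pics/tree_top.png

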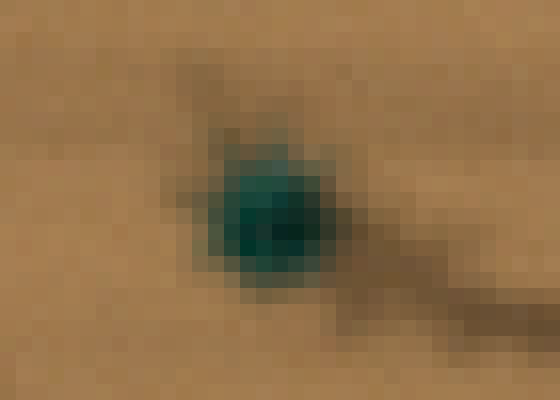

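View pics/tree_side.png

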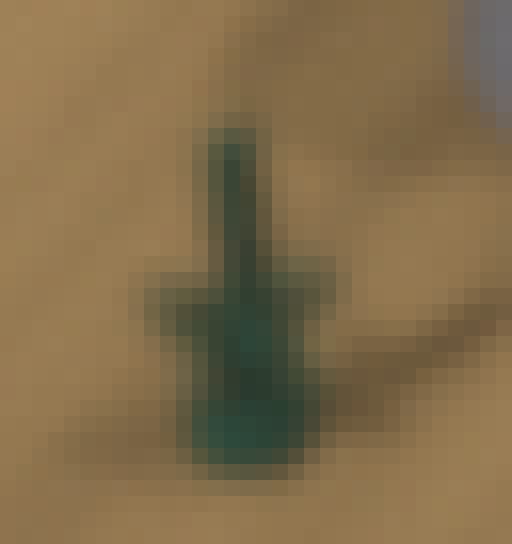

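```bash
cat >> h.py <<'E'
from scipy.spatial.transform import Rotation as Ro
def st():
    q=status.sense();R=Ro.from_quat(q['orientation']).as_matrix()
    yaw=np.degrees(np.arctan2(R[1,0],R[0,0]))
    print('t',round(q['t'],2),'tcp',q['eef_pos'].round(1),'yaw',yaw.round(1),'zax',R[:,2].round(3),'F',q['contact_force'].round(1),'w',round(q['width'],1),'j1,6',q['joint_positions'][[0,5]].round(2))
    return q,R
def go(x,y,z=None):
    q,R=st();d=np.array([x,y,z if z is not None else q['eef_pos'][2]])-q['eef_pos']
    print('tool travel total',(R.T@d).round(1),'dist',np.linalg.norm(d).round(1))
E
python3 -c "
from h import *
go(617.2,150)"
```

```text
t 0.4 tcp [ 289.8 -609.5  238.5] yaw -64.6 zax [-0.  0. -1.] F [-0.9 -0.2  1. ] w 87.9 j1,6 [-1.16 -0.04]
tool travel total [-5.454e+02 -6.218e+02  2.000e-01] dist 827.1
```

Emit:
send_rows([
  [-25,-28.5,0],
  [-25,-28.5,0],
  [-25,-28.5,0],
  [-25,-28.5,0],
  [-25,-28.5,0],
  [-25,-28.5,0],
  [-25,-28.5,0],
  [-25,-28.5,0],
  [-25,-28.5,0],
  [-25,-28.5,0],
], twist=[0,0,0,0,0,0,0,0,0,0], fingers=[0,0,0,0,0,0,0,0,0,0])

```text
t: 1.23
eef_pos: [442.7, -255.7, 237.3]
orientation: [0.842, -0.54, 0.002, 0.002]
contact_force: [0.5, 0.0, 0.0]
width: 88.0
```

```bash
python3 -c "
from h import *
go(617.2,150,200)"
```

```text
t 1.23 tcp [ 442.7 -255.7  237.3] yaw -65.4 zax [ 0.002 -0.005 -1.   ] F [0.5 0.  0. ] w 88.0 j1,6 [-0.57  0.57]
tool travel total [-296.2 -327.8   35.7] dist 443.2
```

Emit:
send_rows([
  [-28,-31,0],
  [-28,-31,0],
  [-28,-31,0],
  [-28,-31,0],
  [-28,-31,0],
  [-28,-31,0],
  [-28,-31,0],
  [-28,-31,0],
  [-28,-31,0],
  [-28,-31,0],
], twist=[0,0,0,0,0,0,0,0,0,0], fingers=[0,0,0,0,0,0,0,0,0,0])

```text
t: 2.07
eef_pos: [604.5, 128.7, 239.9]
orientation: [0.842, -0.54, 0.007, 0.0]
contact_force: [0.7, 0.1, 0.4]
width: 88.0
```

Emit:
send_rows([
  [-15,-17,20],
  [0,0,0],
  [0,0,0],
], twist=[0,0,0], fingers=[0,0,0])

```text
t: 2.32
eef_pos: [617.2, 159.1, 220.6]
orientation: [0.844, -0.536, 0.008, -0.003]
contact_force: [0.8, -0.5, 1.3]
width: 88.2
```

```bash
python3 -c "
from h import *
go(617.2,150,60)"
```

```text
t 2.32 tcp [617.2 159.1 220.6] yaw -64.9 zax [ 0.016 -0.004 -1.   ] F [ 0.8 -0.5  1.3] w 88.2 j1,6 [0.22 1.35]
tool travel total [  6.6   6.  160.6] dist 160.9
```

Emit:
send_rows([
  [1.5,1.5,26],
  [1.5,1.5,26],
  [1.5,1.5,26],
  [1,1,26],
  [0,0,26],
  [0,0,20],
  [0,0,0],
], twist=[0,0,0,0,0,0,0], fingers=[0,0,0,0,0,0,0])

```text
t: 2.9
eef_pos: [619.7, 142.9, 74.0]
orientation: [0.843, -0.538, 0.013, -0.005]
contact_force: [-0.4, 0.2, 0.1]
width: 88.2
```

```bash
python3 -c "
from h import *
s=snap('side');save(s,'b1.png')
for i in range(3):
  snap('top');go(617.2,150,5)"
```

```text
t 3.0 tcp [622.4 143.8  78. ] yaw -65.2 zax [ 0.032 -0.004 -0.999] F [ 0.  -0.2  0.2] w 88.3 j1,6 [0.19 1.34]
tool travel total [-9.   4.1 72.7] dist 73.4
t 3.05 tcp [623.8 144.4  79.4] yaw -65.1 zax [ 0.035 -0.003 -0.999] F [ 0.7  1.2 -0. ] w 87.9 j1,6 [0.19 1.34]
tool travel total [-9.1  5.9 74.2] dist 74.9
t 3.1 tcp [624.6 144.9  80.3] yaw -65.1 zax [ 0.037 -0.003 -0.999] F [0.9 0.8 0.1] w 87.8 j1,6 [0.19 1.34]
tool travel total [-9.1  7.  75. ] dist 75.9
```

View pics/b1.png

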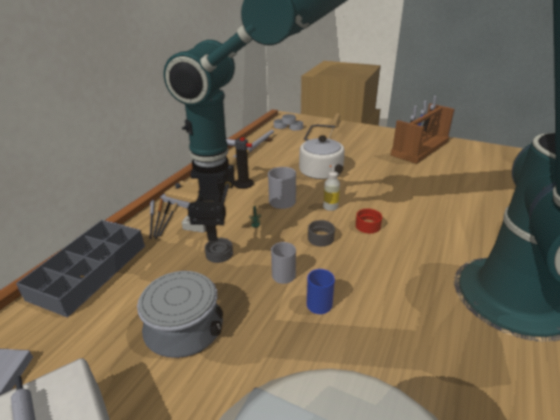

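Emit:
send_rows([
  [0,0,-26],
  [0,0,-26],
  [0,0,-26],
  [0,0,0],
  [0,0,0],
  [0,0,0],
], twist=[0,0,0,0,0,0], fingers=[0,0,0,0,0,0])

```text
t: 3.6
eef_pos: [627.2, 145.1, 174.5]
orientation: [0.842, -0.538, 0.023, -0.015]
contact_force: [0.8, -0.1, 1.0]
width: 87.9
```

```bash
python3 -c "
from h import *
for i in range(3):
  go(617.2,150,60);snap('top')"
```

```text
t 3.6 tcp [627.2 145.1 174.5] yaw -65.2 zax [ 0.055  0.001 -0.998] F [ 0.8 -0.1  1. ] w 87.9 j1,6 [0.19 1.34]
tool travel total [-11.1  12.7 113.8] dist 115.0
t 3.65 tcp [626.9 145.1 174. ] yaw -65.2 zax [ 0.054  0.001 -0.999] F [-0. -0. -0.] w 88.1 j1,6 [0.19 1.34]
tool travel total [-11.1  12.3 113.3] dist 114.5
t 3.7 tcp [626.1 145.  172.6] yaw -65.2 zax [ 0.052  0.    -0.999] F [-0.4  0.5 -0.4] w 88.0 j1,6 [0.19 1.34]
tool travel total [-10.7  11.2 112. ] dist 113.1
```

Emit:
send_rows([
  [0,0,0],
], twist=[0], fingers=[0])

```text
t: 3.83
eef_pos: [624.6, 144.7, 170.2]
orientation: [0.842, -0.538, 0.02, -0.013]
contact_force: [0.0, 0.8, 0.7]
width: 88.0
```

```bash
python3 -c "
from h import *
for i in range(6):
  st();snap('top')"
```

```text
t 3.83 tcp [624.6 144.7 170.2] yaw -65.2 zax [ 0.048 -0.001 -0.999] F [0.  0.8 0.7] w 88.0 j1,6 [0.19 1.34]
t 3.88 tcp [624.4 144.7 169.9] yaw -65.2 zax [ 0.047 -0.001 -0.999] F [ 0.5 -0.7 -0.4] w 88.2 j1,6 [0.19 1.34]
t 3.93 tcp [624.4 144.7 169.9] yaw -65.2 zax [ 0.047 -0.001 -0.999] F [-0.8  0.3  0.3] w 88.0 j1,6 [0.19 1.34]
t 3.98 tcp [624.6 144.7 170.1] yaw -65.2 zax [ 0.047 -0.001 -0.999] F [-0.   0.  -0.6] w 88.3 j1,6 [0.19 1.34]
t 4.03 tcp [624.7 144.7 170.2] yaw -65.2 zax [ 0.048 -0.001 -0.999] F [-0.1  0.4 -0.4] w 88.2 j1,6 [0.19 1.34]
t 4.08 tcp [624.9 144.7 170.5] yaw -65.2 zax [ 0.048 -0.001 -0.999] F [-0.2 -0.7 -0.2] w 88.3 j1,6 [0.19 1.34]
```

Emit:
send_rows([
  [0,0,0],
  [0,0,0],
  [0,0,0],
  [0,0,0],
  [0,0,0],
  [0,0,0],
], twist=[0,0,0,0,0,0], fingers=[0,0,0,0,0,0])

```text
t: 4.63
eef_pos: [624.9, 144.8, 170.0]
orientation: [0.842, -0.538, 0.02, -0.012]
contact_force: [-0.2, 0.3, 0.3]
width: 88.3
```

```bash
python3 -c "
from h import *
for i in range(3):
  st();snap('top')"
```

```text
t 4.63 tcp [624.9 144.8 170. ] yaw -65.2 zax [ 0.047 -0.001 -0.999] F [-0.2  0.3  0.3] w 88.3 j1,6 [0.19 1.34]
t 4.68 tcp [624.9 144.8 170.1] yaw -65.2 zax [ 0.047 -0.001 -0.999] F [ 0.2 -0.5  0.2] w 88.2 j1,6 [0.19 1.34]
t 4.73 tcp [624.9 144.8 170.1] yaw -65.2 zax [ 0.048 -0.001 -0.999] F [ 0.   0.4 -0.3] w 87.8 j1,6 [0.19 1.34]
```

Emit:
send_rows([
  [0,0,5],
  [0,0,5],
  [0,0,5],
  [0,0,5],
  [0,0,5],
  [0,0,5],
  [0,0,5],
  [0,0,5],
  [0,0,3],
  [0,0,1],
], twist=[0,0,0,0,0,0,0,0,0,0], fingers=[0,0,0,0,0,0,0,0,0,0])

```text
t: 5.62
eef_pos: [626.5, 144.6, 120.2]
orientation: [0.842, -0.538, 0.02, -0.012]
contact_force: [0.5, 0.5, 0.2]
width: 88.3
```

```bash
python3 -c "
from h import *
for i in range(3):
  st();snap('top')"
```

```text
t 5.62 tcp [626.5 144.6 120.2] yaw -65.2 zax [ 0.046 -0.001 -0.999] F [0.5 0.5 0.2] w 88.3 j1,6 [0.19 1.34]
t 5.67 tcp [626.3 144.5 120.1] yaw -65.2 zax [ 0.045 -0.001 -0.999] F [-0.5 -0.7 -0.1] w 87.8 j1,6 [0.19 1.34]
t 5.72 tcp [626.5 144.6 120.6] yaw -65.2 zax [ 0.046 -0.001 -0.999] F [ 0.3  0.1 -0.1] w 88.3 j1,6 [0.19 1.34]
```

Emit:
send_rows([
  [-4,9,0],
  [-8,18,0],
  [-8,18,0],
  [-8,18,0],
  [-4,9,0],
  [-2,4,0],
  [0,0,0],
], twist=[0,0,0,0,0,0,0], fingers=[0,0,0,0,0,0,0])

```text
t: 6.35
eef_pos: [540.2, 143.7, 119.5]
orientation: [0.842, -0.538, 0.022, -0.014]
contact_force: [0.1, 0.9, 0.4]
width: 87.8
```

```bash
python3 -c "
from h import *
for i in range(3):
  st();snap('top')"
```

```text
t 6.35 tcp [540.2 143.7 119.5] yaw -65.2 zax [ 0.052  0.    -0.999] F [0.1 0.9 0.4] w 87.8 j1,6 [0.22 1.37]
t 6.4 tcp [540.9 143.8 119.7] yaw -65.2 zax [ 0.053  0.    -0.999] F [-1.1  0.8 -0.8] w 88.0 j1,6 [0.22 1.37]
t 6.45 tcp [541.7 143.8 119.8] yaw -65.2 zax [ 0.053  0.    -0.999] F [ 0.  -0.7  0.2] w 88.1 j1,6 [0.22 1.37]
```

Emit:
send_rows([
  [15,-34,0],
  [15,-34,0],
  [0,0,0],
  [0,0,0],
  [0,0,0],
  [0,0,0],
], twist=[0,0,0,0,0,0], fingers=[0,0,0,0,0,0])

```text
t: 7.0
eef_pos: [618.3, 144.2, 119.6]
orientation: [0.842, -0.539, 0.02, -0.012]
contact_force: [-0.9, -0.4, -0.4]
width: 88.1
```

```bash
python3 -c "
from h import *
for i in range(4):
  st();snap('top')"
```

```text
t 7.0 tcp [618.3 144.2 119.6] yaw -65.3 zax [ 0.048 -0.001 -0.999] F [-0.9 -0.4 -0.4] w 88.1 j1,6 [0.2  1.34]
t 7.05 tcp [618.1 144.2 119.7] yaw -65.3 zax [ 0.048 -0.001 -0.999] F [ 0.6  0.7 -0.2] w 88.3 j1,6 [0.2  1.34]
t 7.1 tcp [617.8 144.3 119.7] yaw -65.3 zax [ 0.048 -0.001 -0.999] F [-0.7  0.3 -0.5] w 87.9 j1,6 [0.2  1.34]
t 7.15 tcp [617.7 144.3 119.9] yaw -65.2 zax [ 0.048 -0.001 -0.999] F [0.4 0.4 0.5] w 88.2 j1,6 [0.2  1.34]
```

Emit:
send_rows([
  [0,0,3],
  [0,0,5],
  [0,0,5],
  [0,0,5],
  [0,0,5],
  [0,0,5],
  [0,0,5],
  [0,0,4],
  [0,0,2],
  [0,0,0],
], twist=[3,5,5,5,4,2.5,0,0,0,0], fingers=[0,0,0,0,0,0,0,0,0,0])

```text
t: 8.03
eef_pos: [615.9, 145.2, 82.4]
orientation: [-0.703, 0.711, -0.018, 0.018]
contact_force: [0.1, 0.4, 0.9]
width: 87.9
```

```bash
python3 -c "
from h import *
snap('top');snap('top');go(617.2,150,40)"
```

```text
t 8.13 tcp [616.2 145.2  82.9] yaw -90.6 zax [ 0.052  0.    -0.999] F [-0.8  0.   0.1] w 88.2 j1,6 [0.2  1.79]
tool travel total [-4.8  1.3 42.9] dist 43.2
```

Emit:
send_rows([
  [-1,0,5],
  [-1,0,8],
  [-1,0,8],
  [-1,0,8],
  [-0.8,0,8],
  [0,0,8],
  [0,0,8],
  [0,0,8],
  [0,0,6],
  [0,0,2],
], twist=[0,0,0,0,0,0,0,0,0,0], fingers=[0,0,0,0,0,0,0,0,0,0])

```text
t: 8.97
eef_pos: [620.6, 150.7, 6.7]
orientation: [-0.703, 0.71, -0.018, 0.019]
contact_force: [-1.1, 0.3, -0.0]
width: 88.3
```

```bash
python3 -c "
from h import *
s=snap('side');save(s,'b2.png');s=snap('top');
c=s['frame'][150:320,100:330];cv2.imwrite('pics/b2t.png',cv2.cvtColor(cv2.resize(c,None,fx=3,fy=3),cv2.COLOR_RGB2BGR))
go(618,150,5)"
```

```text
t 9.07 tcp [620.7 150.7   7.3] yaw -90.6 zax [ 0.052  0.    -0.999] F [ 0.9  0.2 -0.7] w 88.2 j1,6 [0.2 1.8]
tool travel total [0.8 2.8 2.1] dist 3.6
```

View pics/b2.png

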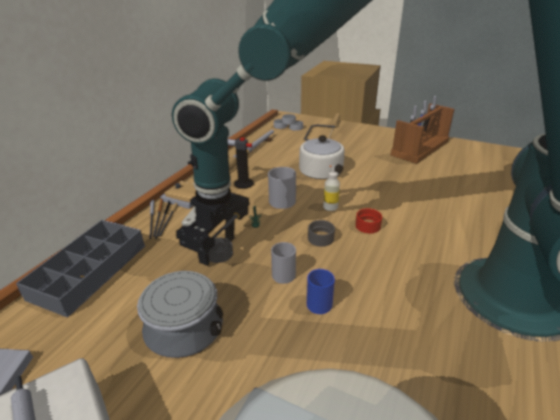

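View pics/b2t.png

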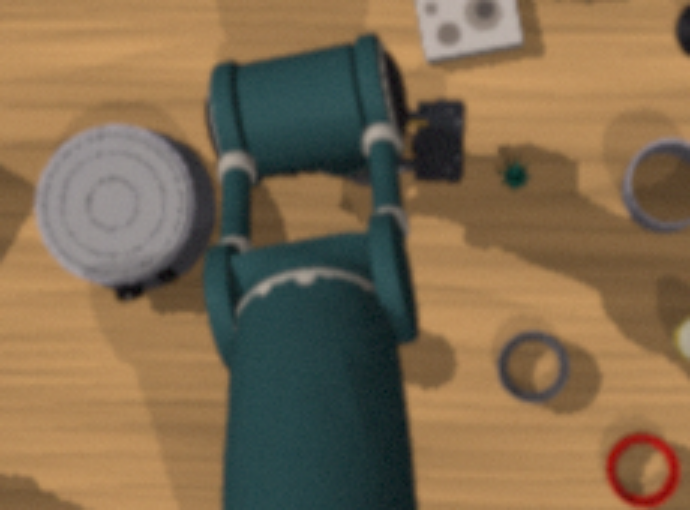

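The jaws straddle the base (side view around (212,250)), and the tree and flask are clear. Now I'll centre and close.

Emit:
send_rows([
  [0,1.5,1],
  [0,1.3,1],
  [0,0,0],
  [0,0,0],
  [0,0,0],
  [0,0,0],
  [0,0,0],
  [0,0,0],
  [0,0,0],
], twist=[0,0,0,0,0,0,0,0,0], fingers=[0,0,0,90,90,90,90,90,90], newtons=15)

```text
t: 9.82
eef_pos: [619.9, 151.1, 7.9]
orientation: [-0.703, 0.71, -0.02, 0.021]
contact_force: [-0.5, 0.4, -1.3]
width: 65.7
```

```bash
python3 -c "
from h import *
go(618,150,5)"
```

```text
t 9.82 tcp [619.9 151.1   7.9] yaw -90.6 zax [ 0.057  0.001 -0.998] F [-0.5  0.4 -1.3] w 65.7 j1,6 [0.21 1.8 ]
tool travel total [1.2 2.1 2.8] dist 3.7
```

Emit:
send_rows([
  [0,0,-5],
  [0,0,-12],
  [0,0,-15],
  [0,0,-15],
  [0,0,-15],
  [0,0,-15],
  [0,0,-12],
  [0,0,-8],
  [0,0,-4],
  [0,0,-1],
], twist=[0,0,0,0,0,0,0,0,0,0], fingers=[90,90,90,90,90,90,90,90,90,90])

```text
t: 10.65
eef_pos: [612.7, 150.9, 119.5]
orientation: [-0.703, 0.71, -0.019, 0.021]
contact_force: [0.6, -0.4, -0.5]
width: 65.6
```

```bash
python3 -c "
from h import *
snap('top');go(557.7,358.5,112)"
```

```text
t 10.7 tcp [612.9 150.9 119.4] yaw -90.6 zax [ 0.057  0.001 -0.998] F [-0.1 -0.6 -0.3] w 65.5 j1,6 [0.21 1.79]
tool travel total [-207.    57.6    4.6] dist 214.9
```

Emit:
send_rows([
  [-10,3,0],
  [-22,6,0],
  [-26,7,0],
  [-26,7,0],
  [-26,7,0],
  [-26,7,0],
  [-26,7,0],
  [-22,6,0],
  [-12,3,0],
  [-5,1,0],
], twist=[0,0,0,0,0,0,0,0,0,0], fingers=[90,90,90,90,90,90,90,90,90,90])

```text
t: 11.53
eef_pos: [551.0, 361.4, 104.8]
orientation: [-0.702, 0.712, -0.016, 0.012]
contact_force: [-0.4, -0.5, -1.0]
width: 65.6
```

```bash
python3 -c "
from h import *
snap('top');s=snap('side');save(s,'b3.png');go(557.7,358.5,90)"
```

```text
t 11.63 tcp [551.5 360.2 104.9] yaw -90.9 zax [ 0.04  -0.006 -0.999] F [ 0.4  0.8 -1.5] w 65.4 j1,6 [0.55 2.16]
tool travel total [ 1.5 -5.6 15.1] dist 16.2
```

View pics/b3.png

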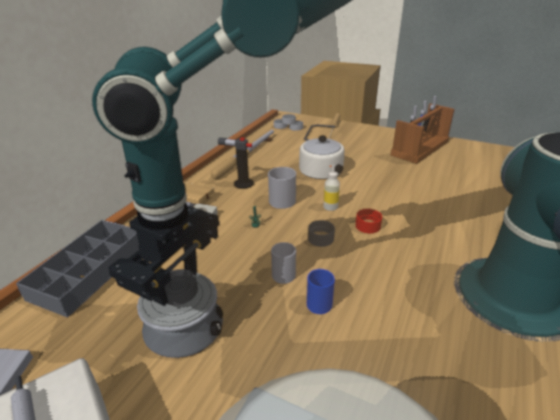

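Emit:
send_rows([
  [0.5,-2,2],
  [0.5,-2,3],
  [0.5,-2,3],
  [0,0,3],
  [0,0,2],
  [0,0,1],
  [0,0,0],
  [0,0,0],
], twist=[0,0,0,0,0,0,0,0], fingers=[90,90,90,90,90,90,90,90])

```text
t: 12.3
eef_pos: [561.2, 352.4, 90.1]
orientation: [-0.699, 0.715, -0.016, 0.012]
contact_force: [-0.2, 1.0, -0.3]
width: 65.7
```

```bash
python3 -c "
from h import *
go(557.7,358.5,90)
s=snap('side');c=s['frame'][220:360,110:260];cv2.imwrite('pics/b4.png',cv2.cvtColor(cv2.resize(c,None,fx=4,fy=4),cv2.COLOR_RGB2BGR))"
```

```text
t 12.3 tcp [561.2 352.4  90.1] yaw -91.3 zax [ 0.04  -0.007 -0.999] F [-0.2  1.  -0.3] w 65.7 j1,6 [0.54 2.15]
tool travel total [-6.   3.6 -0.1] dist 7.0
```

View pics/b4.png

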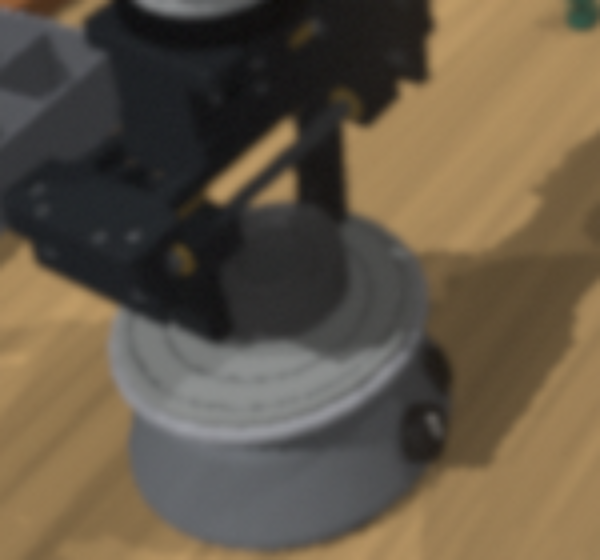

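Emit:
send_rows([
  [0,0,-2],
  [-3,2,0],
  [-3,2,0],
  [0,0,0],
  [0,0,0],
], twist=[0,0,0,0,0], fingers=[90,90,90,90,90])

```text
t: 12.77
eef_pos: [556.8, 358.7, 91.8]
orientation: [-0.699, 0.715, -0.017, 0.012]
contact_force: [-0.9, 0.3, -1.0]
width: 65.6
```

```bash
python3 -c "
from h import *
go(557.7,358.5,90)"
```

```text
t 12.77 tcp [556.8 358.7  91.8] yaw -91.3 zax [ 0.04  -0.008 -0.999] F [-0.9  0.3 -1. ] w 65.6 j1,6 [0.55 2.16]
tool travel total [ 0.1 -0.9  1.9] dist 2.1
```

Emit:
send_rows([
  [0,0,1],
  [0,0,1],
  [0,0,1],
  [0,0,0],
  [0,0,0],
], twist=[0,0,0,0,0], fingers=[90,90,90,90,90])

```text
t: 13.18
eef_pos: [556.9, 359.1, 90.3]
orientation: [-0.699, 0.715, -0.017, 0.012]
contact_force: [0.8, 0.8, -1.1]
width: 65.3
```

```bash
python3 -c "
from h import *
for i in range(3): snap('side');go(557.7,358.5,90)"
```

```text
t 13.23 tcp [557.  359.1  90.2] yaw -91.3 zax [ 0.041 -0.008 -0.999] F [ 0.5  1.1 -0.9] w 66.0 j1,6 [0.55 2.16]
tool travel total [ 0.6 -0.7  0.3] dist 1.0
t 13.28 tcp [556.9 359.1  90.1] yaw -91.3 zax [ 0.041 -0.008 -0.999] F [ 0.6  0.  -0.6] w 65.4 j1,6 [0.55 2.16]
tool travel total [ 0.6 -0.8  0.1] dist 1.0
t 13.33 tcp [556.9 359.1  90. ] yaw -91.3 zax [ 0.041 -0.008 -0.999] F [-0.1  0.9 -0.9] w 65.7 j1,6 [0.55 2.16]
tool travel total [ 0.6 -0.9  0.1] dist 1.0
```

Emit:
send_rows([
  [0,0,1],
  [0,0,1],
  [0,0,1],
  [0,0,0],
], twist=[0,0,0,0], fingers=[90,90,90,90])

```text
t: 13.67
eef_pos: [557.0, 359.1, 90.2]
orientation: [-0.699, 0.715, -0.017, 0.012]
contact_force: [-0.1, -0.4, -0.8]
width: 65.5
```

```bash
python3 -c "
from h import *
for i in range(3): snap('side');st()"
```

```text
t 13.72 tcp [557.1 359.2  90.1] yaw -91.3 zax [ 0.04  -0.007 -0.999] F [-0.2 -0.2  0.4] w 65.7 j1,6 [0.55 2.16]
t 13.77 tcp [557.  359.2  89.9] yaw -91.3 zax [ 0.04  -0.007 -0.999] F [ 0.3 -0.2  1.4] w 65.9 j1,6 [0.55 2.16]
t 13.82 tcp [557.  359.2  89.9] yaw -91.3 zax [ 0.04  -0.007 -0.999] F [-0.6  0.1  2.4] w 65.4 j1,6 [0.55 2.16]
```

Emit:
send_rows([
  [0,0,0],
  [0,0,0],
  [0,0,0],
  [0,0,0],
], twist=[0,0,0,0], fingers=[10,10,10,10])

```text
t: 14.15
eef_pos: [557.0, 359.1, 88.9]
orientation: [-0.699, 0.715, -0.017, 0.012]
contact_force: [-0.1, -0.0, -0.1]
width: 84.8
```

Emit:
send_rows([
  [0,0,-1],
  [0,0,0],
  [0,0,0],
  [0,0,0],
  [0,0,0],
  [0,0,0],
  [0,0,0],
  [0,0,0],
  [0,0,0],
  [0,0,0],
], twist=[-4,-7,-7,-7,-7,-7,-7,-7,-7,-7], fingers=[10,10,10,10,10,10,10,10,10,10])

```text
t: 14.98
eef_pos: [556.6, 358.5, 87.6]
orientation: [0.98, -0.196, 0.02, 0.001]
contact_force: [-0.6, -0.0, -0.6]
width: 84.7
```

Emit:
send_rows([
  [0,0,0],
  [0,0,0],
  [0,0,0],
  [0,0,0],
  [0,0,0],
], twist=[-7,-7,-5,-2,0], fingers=[10,10,10,10,10])

```text
t: 15.4
eef_pos: [556.4, 358.2, 86.5]
orientation: [1.0, -0.005, 0.019, 0.005]
contact_force: [0.9, 0.6, -0.9]
width: 84.6
```

```bash
python3 -c "
from h import *
go(557,359,90)"
```

```text
t 15.4 tcp [556.4 358.2  86.5] yaw -0.6 zax [ 0.037 -0.01  -0.999] F [ 0.9  0.6 -0.9] w 84.6 j1,6 [0.55 0.58]
tool travel total [ 0.7 -0.7 -3.5] dist 3.7
```

Emit:
send_rows([
  [0,0,-1],
  [0,0,-1],
  [0,0,0],
  [0,0,0],
  [0,0,0],
  [0,0,0],
  [0,0,0],
], twist=[0,0,0,0,0,0,0], fingers=[90,90,90,90,90,90,90], newtons=4)

```text
t: 15.98
eef_pos: [556.0, 358.1, 88.1]
orientation: [1.0, -0.008, 0.018, 0.005]
contact_force: [0.4, 0.7, 0.5]
width: 64.4
```

```bash
python3 -c "
from h import *
st();s=snap('side');c=s['frame'][220:360,110:260];cv2.imwrite('pics/b5.png',cv2.cvtColor(cv2.resize(c,None,fx=4,fy=4),cv2.COLOR_RGB2BGR))"
```

```text
t 15.98 tcp [556.  358.1  88.1] yaw -0.9 zax [ 0.037 -0.01  -0.999] F [0.4 0.7 0.5] w 64.4 j1,6 [0.55 0.58]
```

View pics/b5.png

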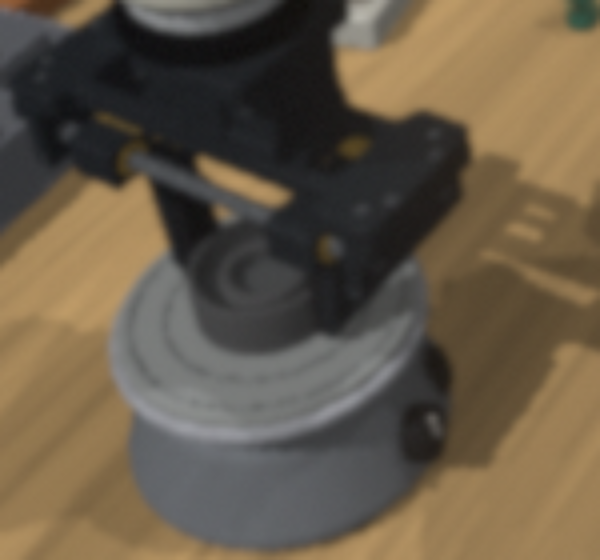

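Emit:
send_rows([
  [0,0,0],
  [0,0,0],
  [0,0,0],
  [0,0,-3],
  [0,0,-6],
  [0,0,-10],
  [0,0,-14],
  [0,0,-14],
  [0,0,-14],
  [0,0,-14],
], twist=[0,0,0,0,0,0,0,0,0,0], fingers=[10,10,10,10,10,10,10,10,10,10])

```text
t: 16.87
eef_pos: [551.2, 357.7, 165.7]
orientation: [1.0, -0.008, 0.016, 0.007]
contact_force: [-0.2, 1.2, 0.5]
width: 84.7
```

Emit:
send_rows([
  [0,0,-10],
  [0,0,-8],
  [0,0,-4],
  [0,0,0],
  [0,0,0],
  [0,0,0],
  [0,0,0],
  [0,0,0],
  [0,0,0],
  [0,0,0],
], twist=[4,7,7,7,7,7,7,7,7,7], fingers=[10,10,10,10,10,10,10,10,10,10])

```text
t: 17.7
eef_pos: [555.3, 361.6, 210.1]
orientation: [0.821, -0.57, 0.021, -0.014]
contact_force: [0.4, 0.2, -0.1]
width: 85.0
```

Emit:
send_rows([
  [0,0,0],
  [0,0,0],
  [0,0,0],
  [0,0,0],
], twist=[7,7,4,1], fingers=[10,10,10,10])

```text
t: 18.03
eef_pos: [556.0, 362.3, 215.9]
orientation: [0.711, -0.703, 0.019, -0.02]
contact_force: [-0.8, 0.6, 0.5]
width: 84.5
```

```bash
python3 -c "
from h import *
go(596,14.5,165)"
```

```text
t 18.03 tcp [556.  362.3 215.9] yaw -89.3 zax [ 0.056  0.002 -0.998] F [-0.8  0.6  0.5] w 84.5 j1,6 [0.55 2.12]
tool travel total [348.3 -33.1  52.4] dist 353.7
```

Emit:
send_rows([
  [15,-2,2],
  [30,-3,2],
  [36,-3.5,2],
  [36,-3.5,2],
  [36,-3.5,2],
  [36,-3.5,2],
  [36,-3.5,2],
  [36,-3.5,2],
  [30,-3,2],
  [20,-2,1],
], twist=[0,0,0,0,0,0,0,0,0,0], fingers=[10,10,10,10,10,10,10,10,10,10])

```text
t: 18.87
eef_pos: [595.5, 37.0, 203.4]
orientation: [0.721, -0.692, 0.022, -0.024]
contact_force: [0.6, -0.4, -1.4]
width: 84.8
```

Emit:
send_rows([
  [10,-1,0],
  [5,-1,0],
  [0,0,0],
], twist=[0,0,0], fingers=[10,10,10])

```text
t: 19.12
eef_pos: [597.5, 14.6, 204.4]
orientation: [0.72, -0.693, 0.023, -0.023]
contact_force: [0.3, 0.1, -0.6]
width: 84.3
```

```bash
python3 -c "
from h import *
snap('top');go(597,14.5,100)"
```

```text
t 19.17 tcp [597.5  15.3 204.4] yaw -87.8 zax [ 0.065  0.001 -0.998] F [-0.   0.9 -0.2] w 84.7 j1,6 [-0.02  1.51]
tool travel total [  0.6   7.3 104.1] dist 104.4
```

Emit:
send_rows([
  [0,0.5,10],
  [0,0.5,20],
  [0,0.5,20],
  [0,0.5,12],
  [0,0,5],
  [0,0,2],
  [0,0,0],
], twist=[0,0,0,0,0,0,0], fingers=[10,10,10,10,10,10,10])

```text
t: 19.75
eef_pos: [600.2, 23.6, 131.7]
orientation: [0.724, -0.689, 0.023, -0.025]
contact_force: [-0.2, -1.4, 0.6]
width: 84.9
```

```bash
python3 -c "
from h import *
snap('top');go(597,14.5,38)"
```

```text
t 19.8 tcp [600.3  23.6 132.1] yaw -87.1 zax [ 0.067  0.004 -0.998] F [ 0.4 -0.3 -0.3] w 84.9 j1,6 [-0.    1.51]
tool travel total [ 9.  10.1 93.6] dist 94.6
```

Emit:
send_rows([
  [1,5,0],
  [1,8,0],
  [1,8,0],
  [1,8,0],
  [1,8,0],
  [1,8,0],
  [1,8,0],
  [1,5,0],
  [0,2,0],
  [0,0,0],
], twist=[0,0,0,0,0,0,0,0,0,0], fingers=[10,10,10,10,10,10,10,10,10,10])

```text
t: 20.63
eef_pos: [535.8, 11.1, 131.9]
orientation: [0.724, -0.689, 0.026, -0.027]
contact_force: [-0.2, -0.6, -0.8]
width: 84.6
```

```bash
python3 -c "
from h import *
snap('top');go(597,14.5,38)"
```

```text
t 20.68 tcp [536.1  11.1 131.9] yaw -87.1 zax [ 0.074  0.004 -0.997] F [-0.6 -1.3  0.1] w 84.9 j1,6 [-0.03  1.49]
tool travel total [ -0.3 -53.8  98.2] dist 112.0
```

Emit:
send_rows([
  [0,-41,0],
  [0,0,0],
  [0,0,0],
  [0,0,0],
  [0,0,0],
], twist=[0,0,0,0,0], fingers=[10,10,10,10,10])

```text
t: 21.1
eef_pos: [574.4, 13.4, 129.2]
orientation: [0.724, -0.689, 0.022, -0.024]
contact_force: [-0.4, -0.7, -0.0]
width: 85.1
```

```bash
python3 -c "
from h import *
snap('top');go(597,14.5,38)"
```

```text
t 21.15 tcp [574.6  13.4 129.5] yaw -87.1 zax [ 0.065  0.004 -0.998] F [ 0.6  0.2 -0.1] w 84.7 j1,6 [-0.02  1.49]
tool travel total [  0.1 -16.5  92.7] dist 94.2
```

Emit:
send_rows([
  [0,-25,0],
  [0,0,0],
  [0,0,0],
  [0,0,0],
  [0,0,0],
], twist=[0,0,0,0,0], fingers=[10,10,10,10,10])

```text
t: 21.57
eef_pos: [598.6, 14.7, 132.6]
orientation: [0.724, -0.689, 0.023, -0.024]
contact_force: [0.4, -0.6, 0.1]
width: 84.9
```

```bash
python3 -c "
from h import *
snap('top');go(597,14.5,38)"
```

```text
t 21.62 tcp [598.6  14.7 132.7] yaw -87.1 zax [ 0.067  0.004 -0.998] F [ 0.8 -0.2 -0.2] w 84.6 j1,6 [-0.02  1.5 ]
tool travel total [ 0.2  8.  94.4] dist 94.7
```

Emit:
send_rows([
  [0,0,30],
  [0,0,0],
  [0,0,0],
  [0,0,0],
  [0,0,0],
], twist=[0,0,0,0,0], fingers=[10,10,10,10,10])

```text
t: 22.03
eef_pos: [600.2, 14.7, 105.6]
orientation: [0.724, -0.689, 0.024, -0.025]
contact_force: [-0.2, 0.4, -0.5]
width: 85.0
```

```bash
python3 -c "
from h import *
snap('top');go(597,14.5,38)"
```

```text
t 22.08 tcp [600.3  14.8 105.7] yaw -87.1 zax [ 0.07   0.004 -0.998] F [0.6 0.3 0.1] w 84.4 j1,6 [-0.02  1.5 ]
tool travel total [ 0.2  8.  67.3] dist 67.8
```

Emit:
send_rows([
  [0,1,5],
  [0,1,8],
  [0,1,8],
  [0,1,8],
  [0,1,8],
  [0,1,8],
  [0,1,8],
  [0,1,6],
  [0,0,4],
  [0,0,2],
], twist=[0,0,0,0,0,0,0,0,0,0], fingers=[100,100,100,100,100,100,100,100,100,100])

```text
t: 22.92
eef_pos: [597.1, 14.6, 34.9]
orientation: [0.724, -0.689, 0.024, -0.026]
contact_force: [0.3, -0.0, 0.3]
width: 53.4
```

```bash
python3 -c "
from h import *
s=snap('side');c=s['frame'][150:260,180:330];cv2.imwrite('pics/t1.png',cv2.cvtColor(cv2.resize(c,None,fx=5,fy=5),cv2.COLOR_RGB2BGR));go(597,14.5,38)"
```

```text
t 22.97 tcp [596.7  14.6  34.6] yaw -87.1 zax [ 0.071  0.004 -0.997] F [-0.2 -0.3 -0.5] w 54.1 j1,6 [-0.02  1.49]
tool travel total [ 0.1 -0.5 -3.3] dist 3.4
```

View pics/t1.png

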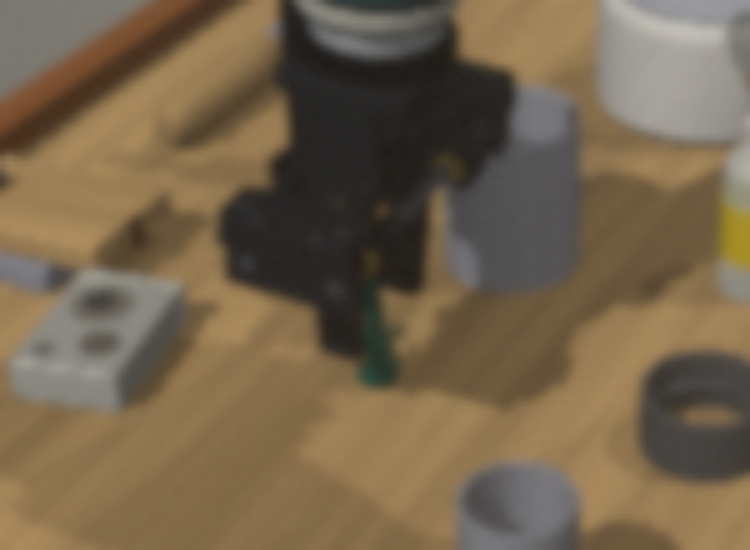

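Emit:
send_rows([
  [0,0,-2],
  [0,0,-2],
  [0,0,0],
  [0,0,0],
  [0,0,0],
  [0,0,0],
  [0,0,0],
  [0,0,0],
  [0,0,0],
  [0,0,0],
], twist=[0,0,0,0,0,0,0,0,0,0], fingers=[100,100,120,140,160,180,190,196,200,204], newtons=4)

```text
t: 23.8
eef_pos: [598.9, 14.6, 41.8]
orientation: [0.724, -0.689, 0.026, -0.028]
contact_force: [0.1, 0.2, 0.0]
width: 17.6
```

```bash
python3 -c "
from h import *
s=snap('side');c=s['frame'][150:260,180:330];cv2.imwrite('pics/t2.png',cv2.cvtColor(cv2.resize(c,None,fx=5,fy=5),cv2.COLOR_RGB2BGR));go(597,14.5,38)"
```

```text
t 23.85 tcp [598.9  14.6  41.8] yaw -87.1 zax [ 0.076  0.004 -0.997] F [-0.2 -0.7 -0.4] w 17.6 j1,6 [-0.02  1.49]
tool travel total [-0.   2.1  3.6] dist 4.2
```

View pics/t2.png

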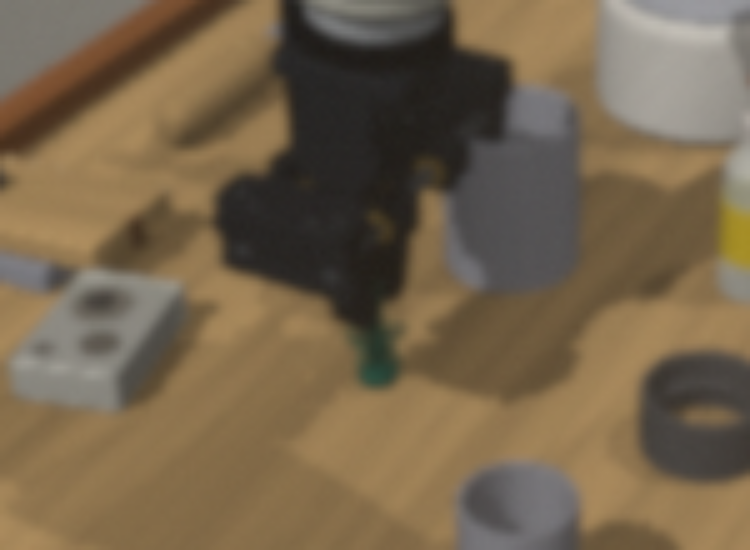

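Emit:
send_rows([
  [0,1,2],
  [0,1,2],
  [0,0,0],
  [0,0,0],
  [0,0,0],
  [0,0,0],
  [0,0,0],
  [0,0,0],
  [0,0,0],
  [0,0,0],
], twist=[0,0,0,0,0,0,0,0,0,0], fingers=[204,204,204,208,212,216,220,224,228,235], newtons=4)

```text
t: 24.68
eef_pos: [596.5, 14.5, 36.6]
orientation: [0.724, -0.689, 0.026, -0.027]
contact_force: [-0.1, 0.2, -0.0]
width: 8.8
```

```bash
python3 -c "
from h import *
go(597,14.5,38)"
```

```text
t 24.68 tcp [596.5  14.5  36.6] yaw -87.1 zax [ 0.075  0.004 -0.997] F [-0.1  0.2 -0. ] w 8.8 j1,6 [-0.02  1.49]
tool travel total [-0.  -0.6 -1.3] dist 1.4
```

Emit:
send_rows([
  [0,0,0],
  [0,0,-3],
  [0,0,-6],
  [0,0,-10],
  [0,0,-14],
  [0,0,-16],
  [0,0,-16],
  [0,0,-16],
  [0,0,-16],
  [0,0,-14],
], twist=[0,0,0,0,0,0,0,0,0,0], fingers=[255,255,255,255,255,255,255,255,255,255], newtons=10)

```text
t: 25.52
eef_pos: [585.2, 14.0, 153.8]
orientation: [0.724, -0.689, 0.024, -0.025]
contact_force: [-0.3, -0.8, 0.5]
width: 8.6
```

Emit:
send_rows([
  [0,0,-10],
  [0,0,-6],
  [0,0,-3],
  [0,0,-1],
  [0,0,0],
], twist=[0,0,0,0,0], fingers=[255,255,255,255,255])

```text
t: 25.93
eef_pos: [586.2, 13.9, 182.4]
orientation: [0.724, -0.689, 0.027, -0.029]
contact_force: [0.2, 0.4, -0.4]
width: 8.3
```

```bash
python3 -c "
from h import *
s=snap('side');c=s['frame'][100:260,180:330];cv2.imwrite('pics/t3.png',cv2.cvtColor(cv2.resize(c,None,fx=4,fy=4),cv2.COLOR_RGB2BGR));go(557,359,165)"
```

```text
t 25.98 tcp [586.   13.9 182.1] yaw -87.1 zax [ 0.079  0.004 -0.997] F [ 0.7 -0.3  0.8] w 8.5 j1,6 [-0.02  1.5 ]
tool travel total [-346.1   13.    16.1] dist 346.7
```

View pics/t3.png

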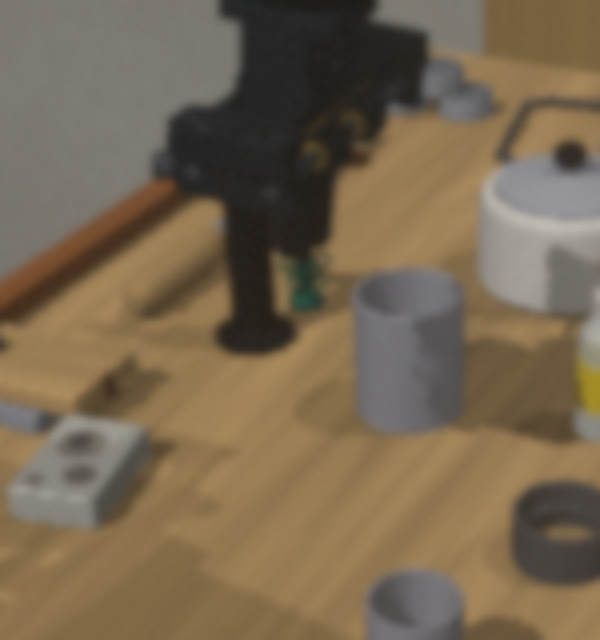

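Emit:
send_rows([
  [-8,0,0],
  [-18,1,0],
  [-28,1,0],
  [-34,1,0],
  [-34,1.5,0],
  [-34,1.5,0],
  [-34,1.5,0],
  [-34,1.5,0],
  [-34,1,0],
  [-30,1,0],
], twist=[0,0,0,0,0,0,0,0,0,0], fingers=[255,255,255,255,255,255,255,255,255,255])

```text
t: 26.82
eef_pos: [554.5, 309.4, 169.0]
orientation: [0.72, -0.693, 0.023, -0.021]
contact_force: [0.3, -0.2, -0.4]
width: 8.4
```

Emit:
send_rows([
  [-22,1,0],
  [-14,1,0],
  [-8,0,0],
  [-3,0,0],
  [0,0,0],
  [0,0,0],
], twist=[0,0,0,0,0,0], fingers=[255,255,255,255,255,255])

```text
t: 27.32
eef_pos: [544.0, 366.3, 161.1]
orientation: [0.723, -0.69, 0.02, -0.016]
contact_force: [-1.3, 0.1, 0.1]
width: 8.3
```

```bash
python3 -c "
from h import *
s=snap('side');c=s['frame'][140:300,80:280];cv2.imwrite('pics/t4.png',cv2.cvtColor(cv2.resize(c,None,fx=3.8,fy=3.8),cv2.COLOR_RGB2BGR));go(557,359,165)"
```

```text
t 27.37 tcp [544.1 366.  161. ] yaw -87.3 zax [ 0.052 -0.005 -0.999] F [-1.4 -0.1 -0.4] w 8.2 j1,6 [0.57 2.11]
tool travel total [  7.6 -12.8  -3.3] dist 15.2
```

View pics/t4.png

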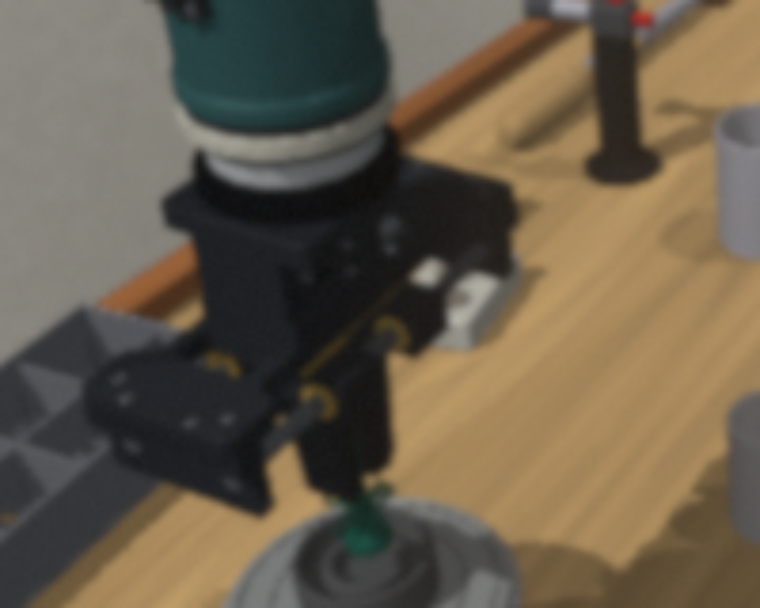

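```bash
cat >> h.py <<'E'
def foot(s,zf,box):
    f=s['frame'].astype(int);m=(f[...,1]>f[...,0]+12)&(f[...,1]>=f[...,2]-5)
    b=np.zeros_like(m);b[box[1]:box[3],box[0]:box[2]]=1;m&=b
    v,u=np.nonzero(m);vm=v.max()
    for k in range(vm-6,vm+1): print(k,u[v==k].min(),u[v==k].max(),end=' | ')
    print()
    return m
E
python3 - <<'E'
from h import *
s=snap('side')
foot(s,0,(150,255,205,300))
c=s['frame'][255:325,135:215];cv2.imwrite('pics/t5.png',cv2.cvtColor(cv2.resize(c,None,fx=9,fy=9,interpolation=cv2.INTER_CUBIC),cv2.COLOR_RGB2BGR))
print('expected base ring proj',proj(s,[[555.4,359.2,102],[555.4,359.2,94],[555.4,359.2,106]]).round(1))
E
```

```text
280 170 182 | 281 170 182 | 282 170 181 | 283 170 181 | 284 171 180 | 285 171 179 | 286 173 176 | 
expected base ring proj [[175.8 287. ]
 [176.5 290.3]
 [175.4 285.4]]
```

View pics/t5.png

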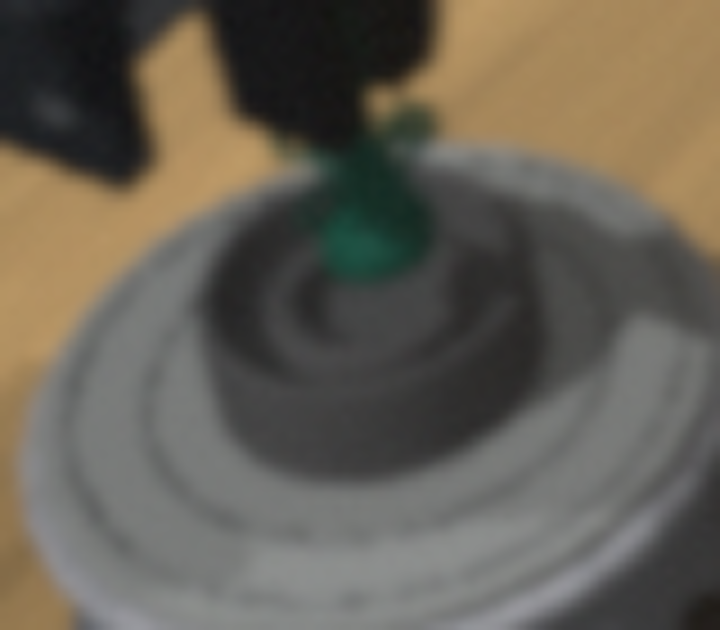

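Run:
```python
from h import *
s=snap('side');R,t=Rt(s);C=-R.T@t
def fc(px,z):
    p=onplane(s,px,z)[0];d=(p-C)[:2];d/=np.linalg.norm(d);return p[:2]+11*d
print(fc((175.6,286.6),124.4),fc((175.6,286.0),124.4))
# base front bottom edge of rim top: bottom outer front at z=82: row 478/9+255, col 350/9+135
p=onplane(s,(135+350/9-.5+.05,255+478/9-.5),82)[0];d=(p-C)[:2];d/=np.linalg.norm(d);print('base',p[:2]+32.5*d)
p=onplane(s,(176.9-.0,255+ (290)/9),102)[0];print(p)
st()
```

```text
[546.33804413 367.78599223] [547.24996145 366.65443427]
base [567.49830131 364.22993588]
[553.33979179 358.73149898 102.        ]
t 27.47 tcp [544.5 365.7 161.6] yaw -87.4 zax [ 0.052 -0.005 -0.999] F [-0.  -0.4  0.2] w 8.2 j1,6 [0.57 2.11]
```

Run:
```python
from h import *
from scipy.optimize import least_squares
s=snap('side')
g=cv2.cvtColor(s['frame'],cv2.COLOR_RGB2GRAY)
# per column from row 290 downward find dark->light transition, subpixel
pts=[]
for u in range(160,194):
    col=cv2.resize(g[288:318,u-0:u+1],None,fx=1,fy=4,interpolation=cv2.INTER_CUBIC)[:,0].astype(float)
    d=np.gradient(col);k=np.argmax(d)
    if d[k]>4: pts.append((u,288+(k+.5)/4-.5,d[k]))
pts=np.array(pts);print(pts[::3].round(1).tolist())
q=onplane(s,pts[:,:2],82)
f=lambda x:np.hypot(q[:,0]-x[0],q[:,1]-x[1])-32.5
r=least_squares(f,[555,359],loss='soft_l1',f_scale=.7);print(r.x,f(r.x).round(1))
```

```text
[[163.0, 305.9, 5.0], [166.0, 306.9, 5.5], [169.0, 307.9, 6.0], [172.0, 308.1, 7.0], [175.0, 308.1, 7.5], [178.0, 308.1, 6.0], [181.0, 306.9, 7.0], [184.0, 305.9, 7.0], [187.0, 303.9, 7.0], [190.0, 301.9, 7.0], [193.0, 299.9, 6.5]]
[557.61039433 357.98444107] [ 0.4 -0.1  0.4 -0.3 -0.5  0.5  0.1  0.3 -0.4 -0.  -0.6  0.   0.2  0.4
  0.2  1.2 -0.6 -0.   0.1 -0.9 -0.   0.4 -0.8  0.3 -0.5 -0.7  0.2 -0.2
 -0.3  1.3  1.4]
```

Emit:
send_rows([
  [2,-2,0],
  [2.5,-4,0],
  [1.5,-4,0],
  [0.5,-1.5,0],
  [0,0,0],
  [0,0,0],
  [0,0,0],
], twist=[0,0,0,0,0,0,0], fingers=[255,255,255,255,255,255,255])

```text
t: 28.1
eef_pos: [559.8, 356.1, 164.1]
orientation: [0.721, -0.692, 0.021, -0.018]
contact_force: [-0.7, 0.2, -0.2]
width: 8.5
```

```bash
python3 -c "
from h import *
snap('top');snap('top');go(556.2,359.4,131)"
```

```text
t 28.2 tcp [559.7 356.2 164. ] yaw -87.6 zax [ 0.055 -0.004 -0.998] F [ 0.  -0.6  0.3] w 8.5 j1,6 [0.55 2.09]
tool travel total [-3.5  5.1 32.8] dist 33.4
```

Emit:
send_rows([
  [-1.5,2,0],
  [-1.5,2,0],
  [-0.4,1,0],
  [0,0,2],
  [0,0,4],
  [0,0,4],
  [0,0,4],
  [0,0,3],
  [0,0,1],
  [0,0,0],
], twist=[0,0,0,0,0,0,0,0,0,0], fingers=[255,255,255,255,255,255,255,255,255,255])

```text
t: 29.03
eef_pos: [553.7, 360.2, 142.8]
orientation: [0.722, -0.691, 0.021, -0.017]
contact_force: [-0.9, -0.3, -0.6]
width: 8.5
```

```bash
python3 -c "
from h import *
s=snap('side');c=s['frame'][230:325,125:225];cv2.imwrite('pics/t6.png',cv2.cvtColor(cv2.resize(c,None,fx=6,fy=6,interpolation=cv2.INTER_CUBIC),cv2.COLOR_RGB2BGR))
go(556.2,359.4,131)"
```

```text
t 29.08 tcp [553.6 360.2 142.9] yaw -87.5 zax [ 0.053 -0.004 -0.999] F [ 0.3 -0.7 -0.3] w 8.2 j1,6 [0.56 2.1 ]
tool travel total [ 0.8 -1.9 12. ] dist 12.2
```

View pics/t6.png

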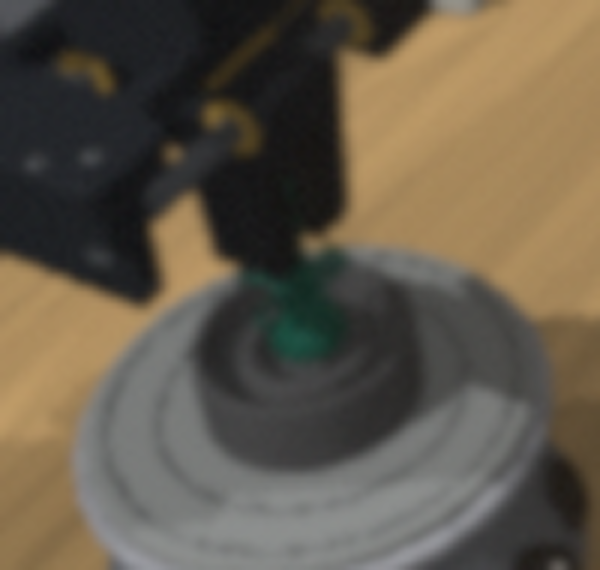

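Run:
```python
from h import *
s=snap('side');R,t=Rt(s);C=-R.T@t
m=foot(s,0,(150,255,205,310))
f=s['frame'].astype(int)
for v in range(281,293): print(v,(f[v,166:186,1]-f[v,166:186,0]).tolist())
q,_=st();z=q['eef_pos'][2]-36.6
# predicted outline for foot at candidate centres
for cx,cy in((553,360),(555,360),(557,360)):
    a=np.linspace(0,2*np.pi,60);
    p=proj(s,np.c_[cx+11*np.cos(a),cy+11*np.sin(a),np.full(60,z)]);p2=proj(s,np.c_[cx+11*np.cos(a),cy+11*np.sin(a),np.full(60,z+5)])
    print(cx,cy,'cols',p2[:,0].min().round(1),p2[:,0].max().round(1),'bottom',p[:,1].max().round(1))
```

```text
284 168 181 | 285 169 181 | 286 170 181 | 287 170 180 | 288 170 180 | 289 171 178 | 290 174 175 | 
281 [2, 6, 9, 9, 9, 13, 22, 26, 26, 26, 23, 23, 22, 24, 20, 11, 5, 0, -1, 0]
282 [2, 10, 13, 10, 11, 18, 28, 32, 31, 26, 25, 23, 23, 22, 20, 16, 8, 1, -2, -1]
283 [3, 12, 17, 17, 18, 27, 39, 38, 33, 29, 26, 26, 24, 23, 21, 16, 9, 3, -1, -1]
284 [3, 6, 14, 20, 26, 37, 45, 42, 37, 33, 32, 28, 25, 23, 20, 16, 10, 4, 0, -1]
285 [1, 2, 6, 17, 31, 41, 48, 45, 44, 43, 40, 34, 30, 28, 24, 17, 10, 4, 0, -1]
286 [0, 1, 4, 12, 30, 42, 49, 47, 49, 47, 45, 40, 34, 30, 23, 16, 8, 3, 0, -1]
287 [-1, -1, 1, 10, 24, 36, 46, 49, 48, 47, 46, 41, 36, 30, 21, 12, 5, 1, -2, -2]
288 [-1, -2, 1, 5, 15, 27, 36, 42, 45, 42, 40, 35, 31, 23, 13, 6, 3, -1, 0, -2]
289 [-1, 0, -1, 1, 6, 15, 21, 27, 30, 30, 27, 23, 17, 12, 6, 3, 0, 0, 0, -2]
290 [-1, -1, 1, 1, 1, 4, 8, 12, 14, 14, 12, 8, 6, 3, 1, 0, 0, 0, 0, -1]
291 [-1, 1, 0, 0, 0, 1, 3, 3, 4, 4, 3, 2, 2, 1, 0, 0, 0, 0, -1, 0]
292 [0, 0, 0, -2, 0, 0, 0, 1, 1, 0, 1, 1, 0, 0, 0, 0, 0, 0, -2, 0]
t 29.13 tcp [553.8 360.3 143.2] yaw -87.5 zax [ 0.054 -0.004 -0.999] F [ 0.2  0.5 -0.2] w 8.5 j1,6 [0.56 2.1 ]
553 360 cols 169.2 182.1 bottom 290.4
555 360 cols 168.3 181.2 bottom 290.0
557 360 cols 167.4 180.3 bottom 289.6
```

Emit:
send_rows([
  [0.6,-1.2,0],
  [0.5,-1,0],
  [0,0,0],
  [0,0,0],
], twist=[0,0,0,0], fingers=[255,255,255,255])

```text
t: 29.47
eef_pos: [556.9, 359.4, 144.2]
orientation: [0.722, -0.692, 0.021, -0.018]
contact_force: [-0.3, 0.1, -0.8]
width: 8.5
```

```bash
python3 -c "
from h import *
snap('top');go(556.2,359.4,131)"
```

```text
t 29.52 tcp [557.  359.4 144.2] yaw -87.6 zax [ 0.055 -0.004 -0.998] F [-0.4  0.2 -0.9] w 8.2 j1,6 [0.55 2.1 ]
tool travel total [-0.1  1.5 13.2] dist 13.3
```

Emit:
send_rows([
  [0,0.7,1],
  [0,0.6,2],
  [0,0,2],
  [0,0,2],
  [0,0,1.5],
  [0,0,1],
  [0,0,0],
  [0,0,0],
], twist=[0,0,0,0,0,0,0,0], fingers=[255,255,255,255,255,255,255,255])

```text
t: 30.18
eef_pos: [555.8, 359.3, 133.6]
orientation: [0.722, -0.691, 0.021, -0.018]
contact_force: [0.3, 0.4, -0.1]
width: 8.7
```

```bash
python3 -c "
from h import *
s=snap('side');c=s['frame'][230:325,125:225];cv2.imwrite('pics/t7.png',cv2.cvtColor(cv2.resize(c,None,fx=6,fy=6,interpolation=cv2.INTER_CUBIC),cv2.COLOR_RGB2BGR))
go(556.2,359.4,131)"
```

```text
t 30.23 tcp [555.8 359.3 133.5] yaw -87.5 zax [ 0.055 -0.004 -0.998] F [ 0.4 -0.3 -0.6] w 8.5 j1,6 [0.55 2.1 ]
tool travel total [-0.1 -0.2  2.6] dist 2.6
```

View pics/t7.png

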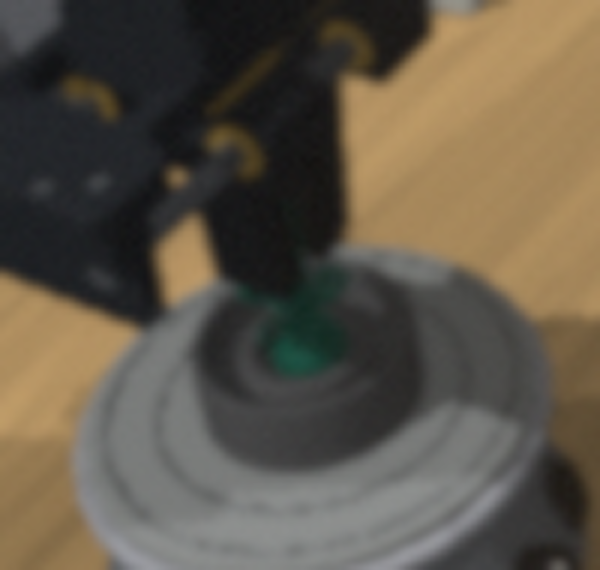

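The foot is inside the recess (crop around (300,355)). I'll lower it the last millimetres.

Emit:
send_rows([
  [0,0,1],
  [0,0,1],
  [0,0,1],
  [0,0,0],
  [0,0,0],
], twist=[0,0,0,0,0], fingers=[255,255,255,255,255])

```text
t: 30.65
eef_pos: [556.3, 359.4, 130.6]
orientation: [0.722, -0.692, 0.021, -0.018]
contact_force: [-0.3, 0.4, 0.1]
width: 8.5
```

```bash
python3 -c "
from h import *
for i in range(3): snap('side');st()"
```

```text
t 30.7 tcp [556.3 359.4 130.6] yaw -87.5 zax [ 0.055 -0.003 -0.998] F [0.2 0.2 0.7] w 8.6 j1,6 [0.55 2.1 ]
t 30.75 tcp [556.3 359.4 130.7] yaw -87.6 zax [ 0.055 -0.003 -0.998] F [ 0.5 -0.2 -0.3] w 8.4 j1,6 [0.55 2.1 ]
t 30.8 tcp [556.3 359.5 130.7] yaw -87.5 zax [ 0.055 -0.003 -0.998] F [-0.9 -0.3 -1.1] w 8.2 j1,6 [0.55 2.1 ]
```

Emit:
send_rows([
  [0,0,0.8],
  [0,0,0],
  [0,0,0],
  [0,0,0],
  [0,0,0],
  [0,0,0],
  [0,0,0],
  [0,0,0],
], twist=[0,0,0,0,0,0,0,0], fingers=[255,255,225,215,205,190,175,160])

```text
t: 31.47
eef_pos: [556.6, 359.6, 130.3]
orientation: [0.722, -0.691, 0.021, -0.018]
contact_force: [0.2, 0.4, 0.2]
width: 31.6
```

```bash
python3 -c "
from h import *
s=snap('side');c=s['frame'][230:325,125:225];cv2.imwrite('pics/t8.png',cv2.cvtColor(cv2.resize(c,None,fx=6,fy=6,interpolation=cv2.INTER_CUBIC),cv2.COLOR_RGB2BGR))
st()"
```

```text
t 31.52 tcp [556.6 359.6 130.3] yaw -87.6 zax [ 0.056 -0.003 -0.998] F [-0.6 -0.4  0. ] w 33.1 j1,6 [0.55 2.1 ]
```

View pics/t8.png

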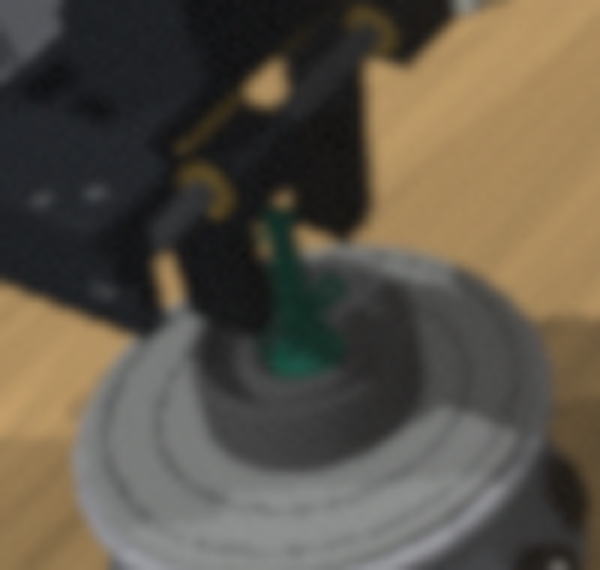

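Emit:
send_rows([
  [0,0,-3],
  [0,0,-6],
  [0,0,-10],
  [0,0,-12],
  [0,0,-14],
  [0,0,-14],
  [0,0,-12],
  [0,0,-8],
  [0,0,-4],
  [0,0,-1],
], twist=[0,0,0,0,0,0,0,0,0,0], fingers=[150,140,130,120,100,80,60,40,20,10])

```text
t: 32.35
eef_pos: [552.2, 360.5, 225.9]
orientation: [0.722, -0.691, 0.022, -0.021]
contact_force: [1.1, 0.4, 0.5]
width: 83.7
```

```bash
python3 -c "
from h import *
go(451,150,210)"
```

```text
t 32.35 tcp [552.2 360.5 225.9] yaw -87.5 zax [ 0.06  -0.    -0.998] F [1.1 0.4 0.5] w 83.7 j1,6 [0.56 2.1 ]
tool travel total [205.9 110.9   9.9] dist 234.1
```

Emit:
send_rows([
  [10,5,0],
  [20,10.5,0],
  [25,13,1],
  [27,14,1],
  [27,14,1],
  [27,14,1],
  [25,13,1],
  [18,10,1],
  [10,6,0],
  [5,3,0],
], twist=[0,0,0,0,0,0,0,0,0,0], fingers=[10,10,10,10,10,10,10,10,10,10])

```text
t: 33.18
eef_pos: [447.3, 149.7, 205.5]
orientation: [0.723, -0.69, 0.02, -0.015]
contact_force: [-0.6, -0.4, -0.6]
width: 84.6
```

Run:
```python
from h import *
s=snap('top');c=s['frame'][150:320,80:310];cv2.imwrite('pics/f1.png',cv2.cvtColor(cv2.resize(c,None,fx=3.2,fy=3.2,interpolation=cv2.INTER_CUBIC),cv2.COLOR_RGB2BGR))
S=snap('side');c=S['frame'][220:340,110:310];cv2.imwrite('pics/f1s.png',cv2.cvtColor(cv2.resize(c,None,fx=4,fy=4,interpolation=cv2.INTER_CUBIC),cv2.COLOR_RGB2BGR))
P=cloud(s)
print('base',rim(s,P,(555,359),45,106,98),'vib',rim(s,P,(555,358),85,82,70))
go(451,150,100)
```

```text
base (array([556.4, 357.5]), np.float64(32.9), np.float64(0.4)) vib (array([555.2, 358. ]), np.float64(69.3), np.float64(0.5))
t 33.28 tcp [448.1 150.6 205.9] yaw -87.4 zax [ 0.049 -0.005 -0.999] F [-0.4 -0.2  0.8] w 84.5 j1,6 [0.29 1.82]
tool travel total [ -0.    2.3 105.9] dist 106.0
```

View pics/f1.png

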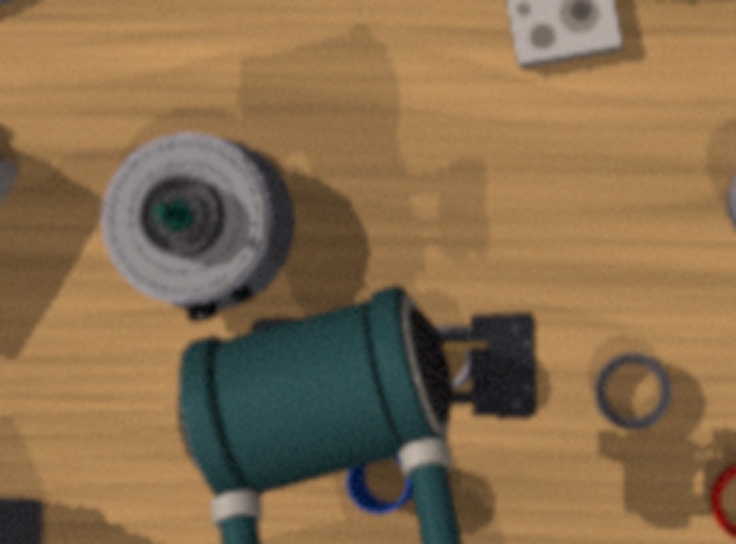

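View pics/f1s.png

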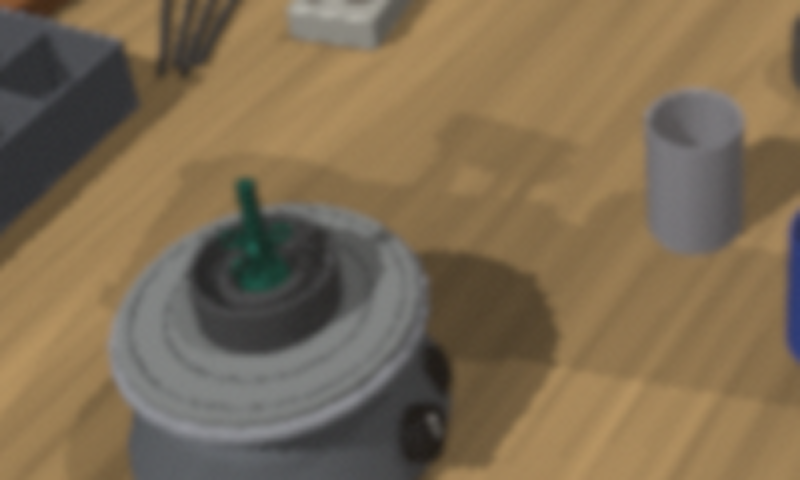

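Run:
```python
from h import *
S=snap('side')
print('top',onplane(S,[171.0,265.2],152).round(1),'pred top',proj(S,[[557.6,358,152],[557.6,358,96.5]]).round(1))
f=S['frame'].astype(int);m=(f[...,1]>f[...,0]+12)&(f[...,1]>=f[...,2]-5)
v,u=np.nonzero(m[255:300,150:200])
for k in range(v.min(),v.max()+1): print(k+255,(u[v==k].min()+150,u[v==k].max()+150),end=' ')
```

```text
top [[555.7 358.9 152. ]] pred top [[170.4 264.6]
 [175.8 288.5]]
265 (np.int64(170), np.int64(172)) 266 (np.int64(169), np.int64(172)) 267 (np.int64(170), np.int64(172)) 268 (np.int64(170), np.int64(172)) 269 (np.int64(170), np.int64(172)) 270 (np.int64(170), np.int64(173)) 271 (np.int64(171), np.int64(173)) 272 (np.int64(171), np.int64(173)) 273 (np.int64(171), np.int64(174)) 274 (np.int64(170), np.int64(174)) 275 (np.int64(170), np.int64(175)) 276 (np.int64(170), np.int64(182)) 277 (np.int64(170), np.int64(182)) 278 (np.int64(165), np.int64(182)) 279 (np.int64(165), np.int64(181)) 280 (np.int64(165), np.int64(180)) 281 (np.int64(166), np.int64(178)) 282 (np.int64(169), np.int64(178)) 283 (np.int64(170), np.int64(179)) 284 (np.int64(169), np.int64(180)) 285 (np.int64(168), np.int64(181)) 286 (np.int64(168), np.int64(181)) 287 (np.int64(168), np.int64(182)) 288 (np.int64(168), np.int64(182)) 289 (np.int64(169), np.int64(181)) 290 (np.int64(170), np.int64(180)) 291 (np.int64(170), np.int64(179)) 292 (np.int64(171), np.int64(177))
```

Emit:
send_rows([
  [0,0,5],
  [0,0,10],
  [0,0,14],
  [0,0,15],
  [0,0,15],
  [0,0,12],
  [0,0,8],
  [0,0,4],
  [0,0,0],
  [0,0,0],
], twist=[0,0,0,0,0,0,0,0,0,0], fingers=[10,10,10,10,10,10,10,10,10,10])

```text
t: 34.17
eef_pos: [458.4, 159.1, 116.2]
orientation: [0.726, -0.687, 0.02, -0.017]
contact_force: [0.3, -0.3, 0.1]
width: 85.0
```

```bash
python3 -c "
from h import *
snap('top');go(449.4,151.6,37)"
```

```text
t 34.22 tcp [458.4 159.1 116.4] yaw -86.8 zax [ 0.053 -0.001 -0.999] F [-0.5 -0.2 -0. ] w 84.8 j1,6 [0.29 1.82]
tool travel total [ 6.6 13.6 78.8] dist 80.2
```

Emit:
send_rows([
  [2,3,0],
  [3,4,0],
  [2,4,0],
  [0,1.5,0],
  [0,0,0],
  [0,0,0],
], twist=[0,0,0,0,0,0], fingers=[10,10,10,10,10,10])

```text
t: 34.72
eef_pos: [447.1, 151.0, 119.0]
orientation: [0.726, -0.687, 0.021, -0.02]
contact_force: [-1.1, 0.6, -0.1]
width: 84.4
```

Emit:
send_rows([
  [0,0.3,4],
  [0,0.3,9],
  [0,0.5,12],
  [0,0.5,12],
  [0,0.5,12],
  [0,0.5,11],
  [0,0.4,9],
  [0,0,6],
  [0,0,2],
  [0,0,0],
], twist=[0,0,0,0,0,0,0,0,0,0], fingers=[10,10,10,10,10,10,10,10,10,10])

```text
t: 35.55
eef_pos: [449.3, 151.1, 35.2]
orientation: [0.726, -0.687, 0.021, -0.021]
contact_force: [0.9, 0.4, 0.1]
width: 84.5
```

```bash
python3 -c "
from h import *
s=snap('side');c=s['frame'][170:340,190:390];cv2.imwrite('pics/f2.png',cv2.cvtColor(cv2.resize(c,None,fx=3.5,fy=3.5),cv2.COLOR_RGB2BGR));go(449.4,151.6,37)"
```

```text
t 35.6 tcp [449.3 151.1  35.5] yaw -86.8 zax [ 0.06   0.001 -0.998] F [ 0.2 -0.  -0.4] w 84.5 j1,6 [0.28 1.82]
tool travel total [-0.5 -0.2 -1.5] dist 1.6
```

View pics/f2.png

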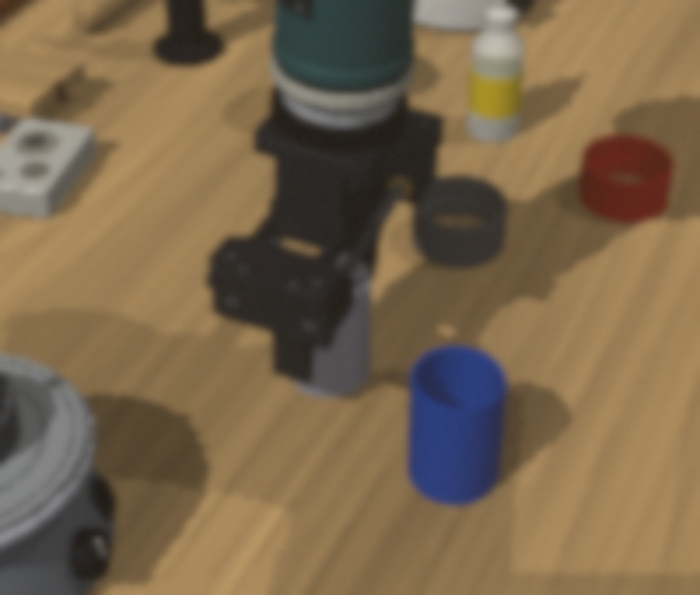

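Emit:
send_rows([
  [0,0,0],
  [0,0,0],
  [0,0,0],
  [0,0,0],
  [0,0,0],
  [0,0,0],
  [0,0,0],
  [0,0,0],
], twist=[0,0,0,0,0,0,0,0], fingers=[60,90,100,130,130,130,130,130], newtons=15)

```text
t: 36.27
eef_pos: [451.5, 151.8, 38.0]
orientation: [0.726, -0.687, 0.023, -0.023]
contact_force: [0.2, -0.1, -1.4]
width: 50.7
```

```bash
python3 -c "
from h import *
snap('top');go(449.4,151.6,37)"
```

```text
t 36.32 tcp [451.5 151.8  38. ] yaw -86.8 zax [ 0.065  0.002 -0.998] F [ 1.  -0.2 -1.9] w 50.7 j1,6 [0.28 1.81]
tool travel total [0.  2.2 0.9] dist 2.3
```

Emit:
send_rows([
  [0,0,-3],
  [0,0,-7],
  [0,0,-12],
  [0,0,-16],
  [0,0,-18],
  [0,0,-18],
  [0,0,-18],
  [0,0,-18],
  [0,0,-18],
  [0,0,-14],
], twist=[0,0,0,0,0,0,0,0,0,0], fingers=[130,130,130,130,130,130,130,130,130,130])

```text
t: 37.15
eef_pos: [434.1, 149.1, 181.7]
orientation: [0.726, -0.687, 0.018, -0.015]
contact_force: [-0.3, -0.4, -3.0]
width: 50.6
```

Emit:
send_rows([
  [0,0,-10],
  [0,0,-7],
  [0,0,-4],
  [0,0,-2],
  [0,0,0],
  [0,0,0],
], twist=[0,0,0,0,0,0], fingers=[130,130,130,130,130,130])

```text
t: 37.65
eef_pos: [432.9, 149.3, 209.2]
orientation: [0.726, -0.687, 0.019, -0.017]
contact_force: [-0.8, 0.1, -2.7]
width: 50.4
```

```bash
python3 -c "
from h import *
s=snap('side');c=s['frame'][70:340,150:390];cv2.imwrite('pics/f3.png',cv2.cvtColor(cv2.resize(c,None,fx=2.2,fy=2.2),cv2.COLOR_RGB2BGR));go(558,359,215)"
```

```text
t 37.7 tcp [432.7 149.2 209. ] yaw -86.8 zax [ 0.05  -0.002 -0.999] F [-0.2  0.3 -3.2] w 50.5 j1,6 [0.29 1.81]
tool travel total [-202.5 -136.8   -0. ] dist 244.4
```

View pics/f3.png

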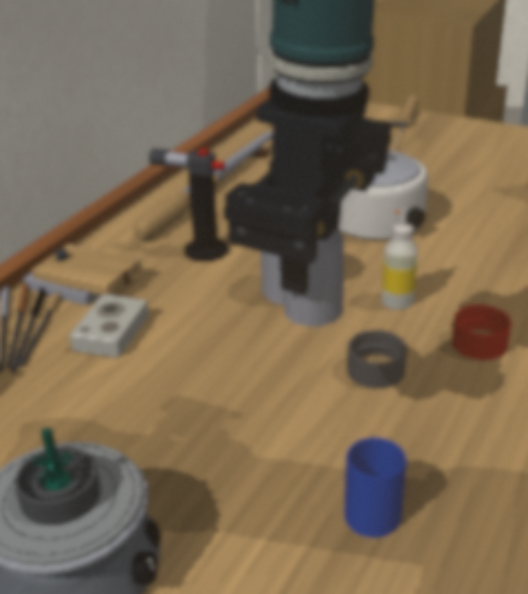

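Emit:
send_rows([
  [-6,-4,-5],
  [-14,-9,-6],
  [-20,-13.5,-6],
  [-24,-16,-3],
  [-26,-17,-1],
  [-26,-17,-1],
  [-26,-17,-1],
  [-22,-15,-1],
  [-15,-10,0],
  [-9,-6,0],
], twist=[0,0,0,0,0,0,0,0,0,0], fingers=[130,130,130,130,130,130,130,130,130,130])

```text
t: 38.53
eef_pos: [547.7, 353.8, 230.0]
orientation: [0.725, -0.689, 0.016, -0.011]
contact_force: [-0.4, -0.2, -3.0]
width: 50.4
```

Emit:
send_rows([
  [-5,-3,0],
  [-2,-1,0],
  [0,0,0],
  [0,0,0],
], twist=[0,0,0,0], fingers=[130,130,130,130])

```text
t: 38.87
eef_pos: [551.6, 364.5, 226.3]
orientation: [0.726, -0.688, 0.015, -0.008]
contact_force: [0.1, 0.3, -2.9]
width: 50.6
```

```bash
python3 -c "
from h import *
s=snap('side');c=s['frame'][100:340,80:300];cv2.imwrite('pics/f4.png',cv2.cvtColor(cv2.resize(c,None,fx=2.5,fy=2.5),cv2.COLOR_RGB2BGR));go(558,359,215)"
```

```text
t 38.92 tcp [551.4 364.3 226.2] yaw -87.0 zax [ 0.033 -0.009 -0.999] F [-0.1 -0.1 -3. ] w 50.3 j1,6 [0.56 2.09]
tool travel total [ 5.5 -5.9 11.5] dist 14.1
```

View pics/f4.png

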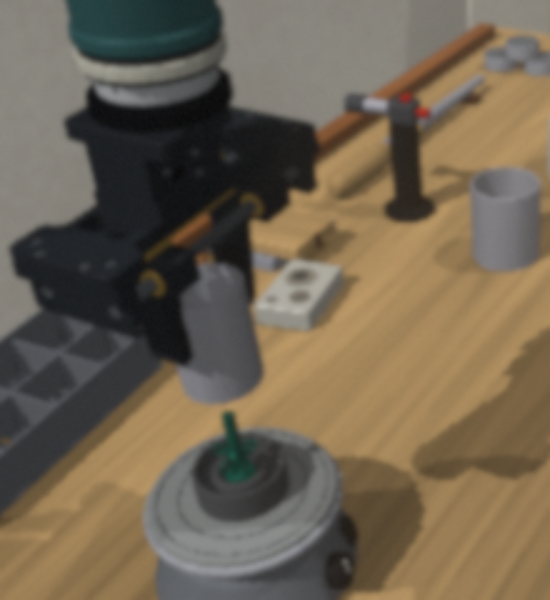

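```bash
cat >> h.py <<'E'
from scipy.optimize import least_squares
def flaskbot(S,z,u0,u1,r0,r1,show=True):
    """front bottom edge of the grey flask vs what is behind: pick strongest edge per column (saturation)"""
    hsv=cv2.cvtColor(S['frame'],cv2.COLOR_RGB2HSV)[...,1]
    lab=S['frame'].astype(np.float32)
    pts=[]
    for u in range(u0,u1):
        col=cv2.resize(np.ascontiguousarray(lab[r0:r1,u:u+1]),None,fx=1,fy=4,interpolation=cv2.INTER_CUBIC)[:,0]
        d=np.abs(np.gradient(col,axis=0)).sum(1);k=np.argmax(d)
        pts.append((u,r0+(k+.5)/4-.5,d[k]))
    pts=np.array(pts);print(pts.round(1).tolist()) if show else 0
    q=onplane(S,pts[:,:2],z)
    f=lambda x:np.hypot(q[:,0]-x[0],q[:,1]-x[1])-26
    r=least_squares(f,[555,359],loss='soft_l1',f_scale=.7);print(r.x.round(1),f(r.x).round(1))
E
python3 - <<'E'
from h import *
S=snap('side')
c=S['frame'][200:280,140:200];cv2.imwrite('pics/f5.png',cv2.cvtColor(cv2.resize(c,None,fx=8,fy=8,interpolation=cv2.INTER_CUBIC),cv2.COLOR_RGB2BGR))
E
```

```text
(no output)
```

View pics/f5.png

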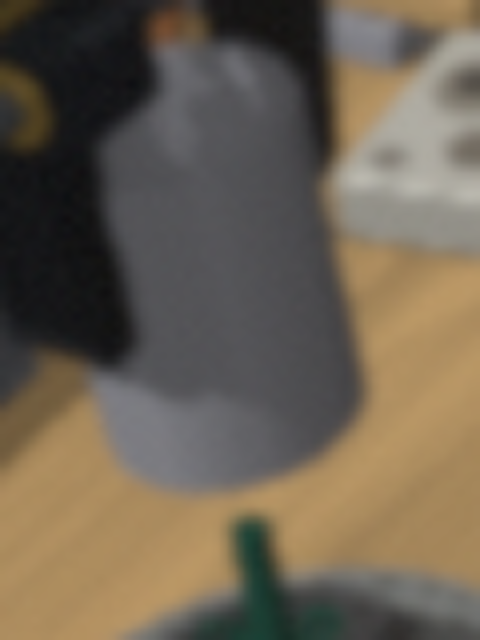

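Run:
```python
from h import *
S=snap('side');q,_=st()
flaskbot(S,q['eef_pos'][2]-38,156,184,250,264)
```

```text
t 39.02 tcp [551.6 364.1 226.8] yaw -87.0 zax [ 0.034 -0.008 -0.999] F [-0.2  0.3 -3. ] w 50.6 j1,6 [0.56 2.09]
[[156.0, 259.1, 8.6], [157.0, 259.9, 8.8], [158.0, 260.1, 9.6], [159.0, 260.1, 10.7], [160.0, 260.1, 10.2], [161.0, 260.9, 10.6], [162.0, 260.9, 10.3], [163.0, 260.9, 10.6], [164.0, 261.1, 11.1], [165.0, 261.1, 11.7], [166.0, 260.9, 12.7], [167.0, 260.9, 12.7], [168.0, 260.9, 12.7], [169.0, 260.9, 12.4], [170.0, 260.1, 13.2], [171.0, 260.1, 14.1], [172.0, 260.1, 14.6], [173.0, 259.9, 14.1], [174.0, 259.1, 15.7], [175.0, 258.9, 16.0], [176.0, 257.9, 14.7], [177.0, 257.9, 16.1], [178.0, 257.1, 16.1], [179.0, 256.9, 16.2], [180.0, 255.9, 17.2], [181.0, 255.1, 14.4], [182.0, 254.1, 15.0], [183.0, 253.1, 13.5]]
[549.8 362.9] [-0.1  0.3  0.1 -0.5 -1.   0.2 -0.1 -0.2  0.3  0.3 -0.2  0.   0.3  0.7
 -0.7 -0.1  0.6  0.7 -0.2  0.1 -1.1 -0.  -0.4  0.4 -0.2 -0.1 -0.1  0.1]
```

Emit:
send_rows([
  [1,-2,0],
  [1.5,-3,0],
  [1,-1.5,0],
  [0,0,0],
  [0,0,0],
  [0,0,0],
], twist=[0,0,0,0,0,0], fingers=[130,130,130,130,130,130])

```text
t: 39.52
eef_pos: [559.0, 358.2, 228.8]
orientation: [0.724, -0.689, 0.016, -0.009]
contact_force: [0.3, 0.0, -3.2]
width: 50.5
```

```bash
python3 -c "
from h import *
snap('top');go(559.5,359.4,222)"
```

```text
t 39.57 tcp [559.  358.2 228.8] yaw -87.1 zax [ 0.036 -0.008 -0.999] F [-0.4 -1.  -2.4] w 50.2 j1,6 [0.55 2.07]
tool travel total [-1.2 -0.3  6.8] dist 6.9
```

Emit:
send_rows([
  [-0.5,0.1,2],
  [-0.4,0.1,4],
  [-0.3,0.1,4],
  [-0.1,0.1,4],
  [0,0.1,4],
  [0,0.1,3],
  [0,0,1.5],
  [0,0,0],
  [0,0,0],
], twist=[0,0,0,0,0,0,0,0,0], fingers=[130,130,130,130,130,130,130,130,130])

```text
t: 40.32
eef_pos: [558.2, 359.5, 202.3]
orientation: [0.725, -0.689, 0.015, -0.008]
contact_force: [-0.4, -0.4, -2.8]
width: 50.3
```

```bash
python3 -c "
from h import *
s=snap('side');c=s['frame'][190:330,110:250];cv2.imwrite('pics/f6.png',cv2.cvtColor(cv2.resize(c,None,fx=4,fy=4),cv2.COLOR_RGB2BGR));go(559.5,359.4,203)
flaskbot(s,status.sense()['eef_pos'][2]-38,157,168,255,275,False)"
```

```text
t 40.37 tcp [558.1 359.5 202.3] yaw -87.1 zax [ 0.033 -0.009 -0.999] F [-0.1 -0.  -3. ] w 50.6 j1,6 [0.55 2.08]
tool travel total [ 0.2 -1.4 -0.6] dist 1.6
[551.3 356.7] [ 4.6  2.6 -0.1 -2.1 -4.7  0.3 -0.3  0.6  0.2 -0.2 -0.4]
```

View pics/f6.png

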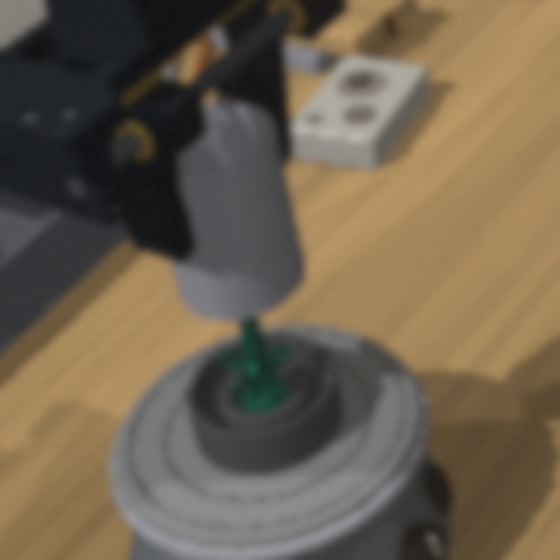

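Emit:
send_rows([
  [0,-0.7,2],
  [0,-0.5,4],
  [0,0.1,4],
  [0,0.1,4],
  [0,0.1,4],
  [0,0.1,4],
  [0,0.1,3],
  [0,0.1,1],
  [0,0,0],
], twist=[0,0,0,0,0,0,0,0,0], fingers=[130,130,130,130,130,130,130,130,130])

```text
t: 41.12
eef_pos: [560.1, 359.4, 173.9]
orientation: [0.725, -0.689, 0.015, -0.009]
contact_force: [-0.8, 1.2, -3.0]
width: 50.4
```

```bash
python3 -c "
from h import *
snap('top');go(559.5,359.4,150)"
```

```text
t 41.17 tcp [560.1 359.4 174. ] yaw -87.1 zax [ 0.034 -0.009 -0.999] F [ 1.  -0.3 -3. ] w 50.7 j1,6 [0.55 2.08]
tool travel total [-0.3  1.4 24. ] dist 24.0
```

Emit:
send_rows([
  [0,0.4,2],
  [0,0.3,4],
  [0,0.2,4],
  [0,0.1,4],
  [0,0.1,3],
  [0,0.1,1.5],
  [0,0,0],
  [0,0,0],
], twist=[0,0,0,0,0,0,0,0], fingers=[130,130,130,130,130,130,130,130])

```text
t: 41.83
eef_pos: [559.7, 359.3, 153.9]
orientation: [0.725, -0.689, 0.015, -0.009]
contact_force: [0.1, -0.5, -2.9]
width: 50.9
```

```bash
python3 -c "
from h import *
s=snap('side');c=s['frame'][210:330,110:250];cv2.imwrite('pics/f7.png',cv2.cvtColor(cv2.resize(c,None,fx=5,fy=5,interpolation=cv2.INTER_CUBIC),cv2.COLOR_RGB2BGR));go(559.5,359.4,150)"
```

```text
t 41.88 tcp [559.7 359.3 153.9] yaw -87.1 zax [ 0.035 -0.008 -0.999] F [-0.3 -0.6 -2. ] w 50.4 j1,6 [0.55 2.08]
tool travel total [-0.2  0.3  3.9] dist 3.9
```

View pics/f7.png

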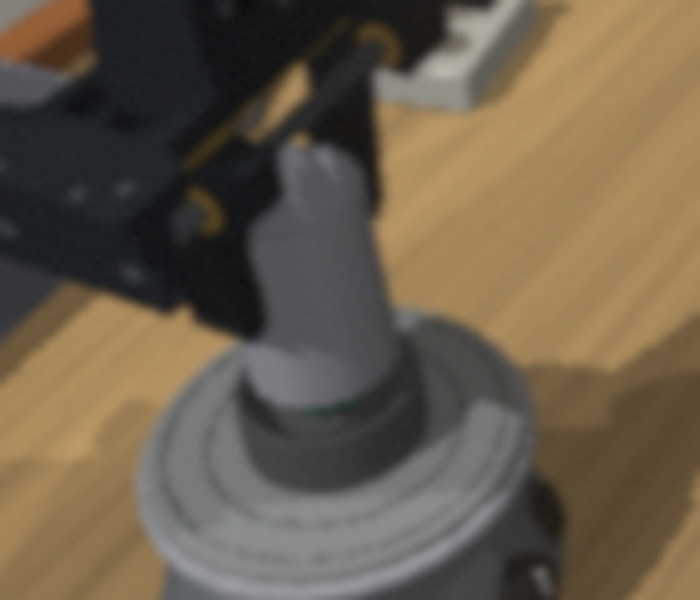

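Run:
```python
from h import *
S=snap('side')
flaskbot(S,status.sense()['eef_pos'][2]-38,161,188,281,295)
```

```text
[[161.0, 288.9, 19.7], [162.0, 289.1, 24.2], [163.0, 289.1, 21.7], [164.0, 290.1, 19.9], [165.0, 290.9, 18.1], [166.0, 290.9, 19.2], [167.0, 290.9, 17.8], [168.0, 290.9, 17.7], [169.0, 291.1, 17.5], [170.0, 291.1, 17.0], [171.0, 290.9, 17.2], [172.0, 290.9, 17.0], [173.0, 290.9, 17.0], [174.0, 290.9, 19.7], [175.0, 290.9, 17.9], [176.0, 290.1, 17.3], [177.0, 290.1, 18.4], [178.0, 290.1, 17.3], [179.0, 289.9, 17.5], [180.0, 289.1, 15.5], [181.0, 289.1, 12.7], [182.0, 287.9, 11.9], [183.0, 288.1, 10.9], [184.0, 287.1, 10.2], [185.0, 287.1, 8.6], [186.0, 285.1, 8.0], [187.0, 285.1, 6.7]]
[556.7 358. ] [ 1.3  0.5 -0.5  0.4  1.1  0.5  0.  -0.3 -0.  -0.2 -0.8 -0.7 -0.5 -0.2
  0.2 -1.1 -0.5  0.2  0.5 -0.3  0.7 -0.9  0.9  0.2  1.5 -0.4  1.2]
```

Flask and base axes agree within about 1 mm in the side camera, so I'll lower it.

Emit:
send_rows([
  [0,-0.2,2],
  [0,0,3],
  [0,0.1,3],
  [0,0.1,3],
  [0,0.1,3],
  [0,0.1,2],
  [0,0,1],
  [0,0,0],
  [0,0,0],
], twist=[0,0,0,0,0,0,0,0,0], fingers=[130,130,130,130,130,130,130,130,130])

```text
t: 42.68
eef_pos: [560.5, 359.3, 135.6]
orientation: [0.725, -0.689, 0.016, -0.01]
contact_force: [0.3, 0.3, -3.5]
width: 50.5
```

```bash
python3 -c "
from h import *
snap('top');go(559.5,359.4,128)"
```

```text
t 42.73 tcp [560.5 359.3 135.6] yaw -87.1 zax [ 0.036 -0.008 -0.999] F [ 0.9 -0.3 -3.2] w 50.8 j1,6 [0.55 2.08]
tool travel total [-0.2  1.3  7.6] dist 7.7
```

Emit:
send_rows([
  [0,0.4,1.5],
  [0,0.3,1.5],
  [0,0.3,1.5],
  [0,0.1,1.5],
  [0,0,1],
  [0,0,0],
  [0,0,0],
], twist=[0,0,0,0,0,0,0], fingers=[130,130,130,130,130,130,130])

```text
t: 43.32
eef_pos: [560.0, 359.5, 128.6]
orientation: [0.725, -0.689, 0.016, -0.01]
contact_force: [0.2, -0.7, -2.8]
width: 50.3
```

```bash
python3 -c "
from h import *
for i in range(2): snap('top');go(559.5,359.4,128)"
```

```text
t 43.37 tcp [560.  359.5 128.7] yaw -87.1 zax [ 0.037 -0.007 -0.999] F [ 0.3  0.1 -4.1] w 50.5 j1,6 [0.55 2.08]
tool travel total [0.1 0.5 0.6] dist 0.8
t 43.42 tcp [560.  359.5 128.7] yaw -87.1 zax [ 0.037 -0.007 -0.999] F [-0.1  0.6 -3.8] w 50.7 j1,6 [0.55 2.08]
tool travel total [0.1 0.5 0.7] dist 0.9
```

Emit:
send_rows([
  [0,0,1],
  [0,0,1],
  [0,0,0.5],
  [0,0,0],
  [0,0,0],
], twist=[0,0,0,0,0], fingers=[130,130,130,130,130])

```text
t: 43.83
eef_pos: [560.5, 359.8, 128.5]
orientation: [0.725, -0.689, 0.016, -0.011]
contact_force: [-1.2, -1.2, -0.1]
width: 50.8
```

```bash
python3 -c "
from h import *
for i in range(3): snap('top');st()"
```

```text
t 43.88 tcp [560.4 359.8 128.5] yaw -87.1 zax [ 0.038 -0.006 -0.999] F [-0.2  0.4 -1.3] w 50.2 j1,6 [0.55 2.08]
t 43.93 tcp [560.5 359.8 128.6] yaw -87.1 zax [ 0.038 -0.006 -0.999] F [-1.4 -0.9 -0.8] w 50.1 j1,6 [0.55 2.08]
t 43.98 tcp [560.4 359.8 128.6] yaw -87.1 zax [ 0.038 -0.006 -0.999] F [-0.5  0.2 -0.2] w 50.6 j1,6 [0.55 2.08]
```

Emit:
send_rows([
  [0,0,0],
  [0,0,0],
  [0,0,0],
  [0,0,0],
  [0,0,0],
  [0,0,0],
  [0,0,0],
], twist=[0,0,0,0,0,0,0], fingers=[100,90,80,70,50,30,10])

```text
t: 44.57
eef_pos: [562.5, 360.8, 130.0]
orientation: [0.725, -0.689, 0.017, -0.013]
contact_force: [0.7, -0.2, -0.5]
width: 81.6
```

```bash
python3 -c "
from h import *
s=snap('side');c=s['frame'][210:330,110:250];cv2.imwrite('pics/f8.png',cv2.cvtColor(cv2.resize(c,None,fx=5,fy=5,interpolation=cv2.INTER_CUBIC),cv2.COLOR_RGB2BGR));st()"
```

```text
t 44.62 tcp [562.5 360.8 130. ] yaw -87.1 zax [ 0.042 -0.004 -0.999] F [-0.3  0.3  0. ] w 84.1 j1,6 [0.55 2.08]
```

View pics/f8.png

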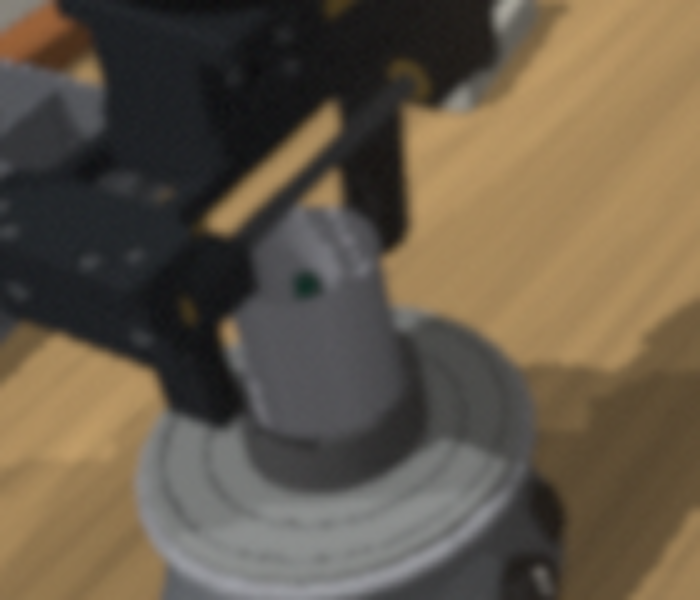

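Emit:
send_rows([
  [0,0,-3],
  [0,0,-7],
  [0,0,-11],
  [0,0,-14],
  [0,0,-14],
  [0,0,-13],
  [0,0,-10],
  [0,0,-6],
  [0,0,-2],
  [0,0,0],
], twist=[0,0,0,0,0,0,0,0,0,0], fingers=[10,10,10,10,10,10,10,10,10,10])

```text
t: 45.45
eef_pos: [559.4, 361.6, 220.3]
orientation: [0.725, -0.689, 0.017, -0.015]
contact_force: [0.7, -0.6, -0.1]
width: 84.8
```

```bash
python3 -c "
from h import *
go(426,-4.8,210)"
```

```text
t 45.45 tcp [559.4 361.6 220.3] yaw -87.1 zax [ 0.045 -0.002 -0.999] F [ 0.7 -0.6 -0.1] w 84.8 j1,6 [0.55 2.08]
tool travel total [359.2 152.1   4.9] dist 390.1
```

Emit:
send_rows([
  [12,5,0],
  [24,10,0],
  [32,13.5,1],
  [34,14.5,1],
  [34,14.5,1],
  [34,14.5,1],
  [34,14.5,1],
  [34,14.5,1],
  [32,13.5,1],
  [26,11,0],
], twist=[0,0,0,0,0,0,0,0,0,0], fingers=[10,10,10,10,10,10,10,10,10,10])

```text
t: 46.28
eef_pos: [437.0, 46.5, 198.4]
orientation: [0.728, -0.685, 0.014, -0.009]
contact_force: [-0.2, 0.1, -0.1]
width: 84.7
```

Emit:
send_rows([
  [18,8,0],
  [10,4,0],
  [4,2,0],
  [0,0,0],
  [0,0,0],
], twist=[0,0,0,0,0], fingers=[10,10,10,10,10])

```text
t: 46.7
eef_pos: [415.0, 5.5, 192.8]
orientation: [0.725, -0.688, 0.011, -0.005]
contact_force: [0.7, 0.6, 0.0]
width: 84.7
```

Run:
```python
from h import *
s=snap('top');c=s['frame'][150:320,80:310];cv2.imwrite('pics/c1.png',cv2.cvtColor(cv2.resize(c,None,fx=3.2,fy=3.2,interpolation=cv2.INTER_CUBIC),cv2.COLOR_RGB2BGR))
P=cloud(s)
print('flask rim',rim(s,P,(556,359),38,162,140),'base',rim(s,P,(555,358),45,106,98))
S=snap('side');c=S['frame'][210:330,110:250];cv2.imwrite('pics/c1s.png',cv2.cvtColor(cv2.resize(c,None,fx=5,fy=5,interpolation=cv2.INTER_CUBIC),cv2.COLOR_RGB2BGR))
go(426,-4.8,100)
```

```text
flask rim (array([555.7, 354.9]), np.float64(27.4), np.float64(0.7)) base (array([555.6, 356.5]), np.float64(32.6), np.float64(0.6))
t 46.8 tcp [415.5   6.1 193. ] yaw -87.0 zax [ 0.023 -0.009 -1.   ] F [ 0.3 -1.   0.1] w 84.7 j1,6 [-0.04  1.48]
tool travel total [10.5 -7.8 93.3] dist 94.2
```

View pics/c1.png

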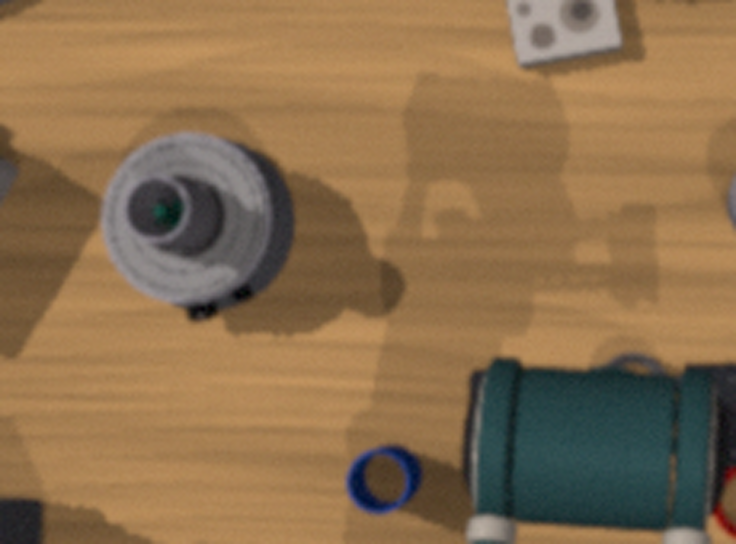

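View pics/c1s.png

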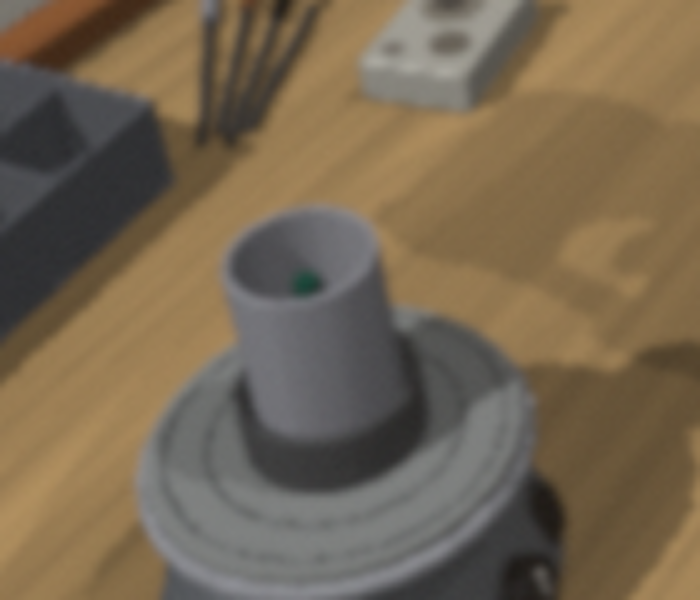

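Emit:
send_rows([
  [3,-2.5,0],
  [4,-3,0],
  [2.5,-2,0],
  [0.5,0,0],
  [0,0,0],
  [0,0,0],
], twist=[0,0,0,0,0,0], fingers=[5,5,5,5,5,5])

```text
t: 47.3
eef_pos: [426.3, -1.9, 193.4]
orientation: [0.727, -0.686, 0.011, -0.005]
contact_force: [-0.2, -0.4, -0.6]
width: 86.5
```

Emit:
send_rows([
  [0,0,4],
  [0,0,9],
  [0,0,13],
  [0,0,15],
  [0,0,15],
  [0,0,15],
  [0,0,12],
  [0,0,7],
  [0,0,3],
  [0,0,0],
], twist=[0,0,0,0,0,0,0,0,0,0], fingers=[5,5,5,5,5,5,5,5,5,5])

```text
t: 48.13
eef_pos: [427.0, -2.1, 92.1]
orientation: [0.728, -0.686, 0.011, -0.005]
contact_force: [-0.2, -0.2, -0.5]
width: 86.7
```

Run:
```python
from h import *
snap('top');go(425.3,-4.8,10)
```

```text
t 48.18 tcp [427.1  -2.1  92.4] yaw -86.6 zax [ 0.023 -0.008 -1.   ] F [-0.2  0.1  0.3] w 86.6 j1,6 [-0.06  1.46]
tool travel total [ 1.8  3.8 82.4] dist 82.5
```

Emit:
send_rows([
  [0.8,1,4],
  [0.8,1,9],
  [0.2,0.8,12],
  [0,0.5,13],
  [0,0.2,13],
  [0,0,12],
  [0,0,10],
  [0,0,6],
  [0,0,3],
  [0,0,0],
], twist=[0,0,0,0,0,0,0,0,0,0], fingers=[5,5,5,5,5,5,5,5,5,5])

```text
t: 49.02
eef_pos: [431.9, -5.9, 9.9]
orientation: [0.728, -0.686, 0.017, -0.009]
contact_force: [0.2, -1.1, 0.8]
width: 86.1
```

Run:
```python
from h import *
s=snap('side');c=s['frame'][150:290,250:400];cv2.imwrite('pics/c2.png',cv2.cvtColor(cv2.resize(c,None,fx=4,fy=4,interpolation=cv2.INTER_CUBIC),cv2.COLOR_RGB2BGR));go(425.3,-4.8,9)
```

```text
t 49.07 tcp [432.1  -5.9  10.2] yaw -86.6 zax [ 0.037 -0.009 -0.999] F [-0.1  0.9 -0.2] w 86.5 j1,6 [-0.07  1.45]
tool travel total [-1.5  6.7  0.9] dist 7.0
```

View pics/c2.png

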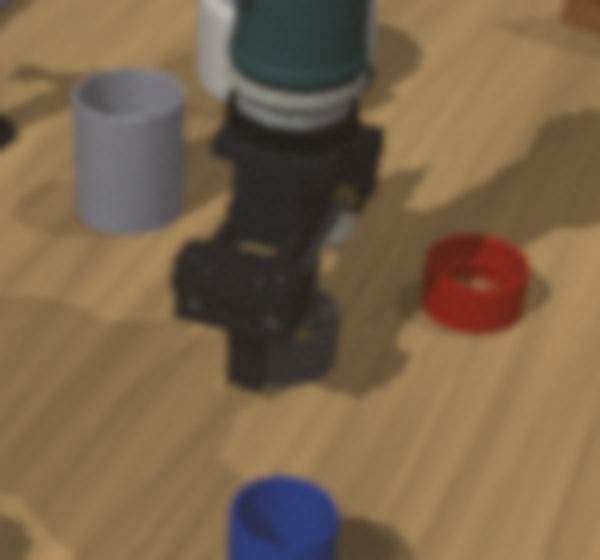

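Emit:
send_rows([
  [-0.6,2,0],
  [-0.6,2.5,0],
  [0,1.5,0],
  [0,0,0],
  [0,0,0],
  [0,0,0],
], twist=[0,0,0,0,0,0], fingers=[5,5,5,5,5,5])

```text
t: 49.57
eef_pos: [427.7, -5.1, 12.6]
orientation: [0.728, -0.686, 0.019, -0.011]
contact_force: [0.8, 0.3, 0.4]
width: 86.6
```

Run:
```python
from h import *
snap('top');go(425.5,-4.8,9)
```

```text
t 49.62 tcp [427.8  -5.1  12.6] yaw -86.6 zax [ 0.043 -0.009 -0.999] F [0.4 0.1 0.1] w 86.5 j1,6 [-0.06  1.45]
tool travel total [-0.5  2.4  3.5] dist 4.3
```

Emit:
send_rows([
  [0,1,1.5],
  [0,1,1.5],
  [0,0,0],
  [0,0,0],
  [0,0,0],
  [0,0,0],
  [0,0,0],
  [0,0,0],
  [0,0,0],
], twist=[0,0,0,0,0,0,0,0,0], fingers=[5,5,20,40,55,70,90,90,90], newtons=8)

```text
t: 50.37
eef_pos: [425.9, -5.3, 9.3]
orientation: [0.728, -0.686, 0.019, -0.011]
contact_force: [-0.1, -1.2, -0.0]
width: 65.9
```

Run:
```python
from h import *
snap('top');go(425.5,-4.8,9)
```

```text
t 50.42 tcp [425.9  -5.3   9.3] yaw -86.6 zax [ 0.043 -0.009 -0.999] F [-0.  -0.7  0. ] w 66.2 j1,6 [-0.07  1.45]
tool travel total [-0.5  0.4  0.3] dist 0.7
```

Emit:
send_rows([
  [0,0,-3],
  [0,0,-7],
  [0,0,-12],
  [0,0,-17],
  [0,0,-20],
  [0,0,-20],
  [0,0,-20],
  [0,0,-20],
  [0,0,-20],
  [0,0,-18],
], twist=[0,0,0,0,0,0,0,0,0,0], fingers=[90,90,90,90,90,90,90,90,90,90], newtons=12)

```text
t: 51.25
eef_pos: [413.0, -3.4, 171.3]
orientation: [0.728, -0.686, 0.014, -0.008]
contact_force: [0.0, 0.3, -1.1]
width: 65.7
```

Emit:
send_rows([
  [0,0,-14],
  [0,0,-10],
  [0,0,-7],
  [0,0,-4],
  [0,0,-1],
  [0,0,0],
], twist=[0,0,0,0,0,0], fingers=[90,90,90,90,90,90])

```text
t: 51.75
eef_pos: [413.3, -3.1, 215.5]
orientation: [0.728, -0.686, 0.018, -0.011]
contact_force: [-0.3, -0.6, -1.4]
width: 65.7
```

Run:
```python
from h import *
s=snap('side');c=s['frame'][60:290,200:400];cv2.imwrite('pics/c3.png',cv2.cvtColor(cv2.resize(c,None,fx=2.5,fy=2.5,interpolation=cv2.INTER_CUBIC),cv2.COLOR_RGB2BGR));go(557,359.5,225)
```

```text
t 51.8 tcp [413.2  -3.  215.2] yaw -86.6 zax [ 0.04  -0.009 -0.999] F [-0.5  0.2 -0.8] w 65.6 j1,6 [-0.06  1.45]
tool travel total [-353.3 -165.3   -7.2] dist 390.1
```

View pics/c3.png

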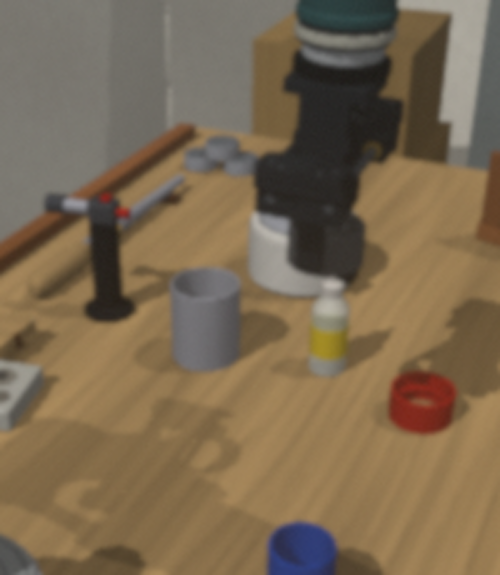

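Emit:
send_rows([
  [-8,-4,-3],
  [-18,-8,-5],
  [-26,-12,-5],
  [-32,-15,-2],
  [-33,-15.5,-1],
  [-33,-15.5,-1],
  [-33,-15.5,-1],
  [-33,-15.5,-1],
  [-33,-15.5,-1],
  [-30,-14,0],
], twist=[0,0,0,0,0,0,0,0,0,0], fingers=[90,90,90,90,90,90,90,90,90,90])

```text
t: 52.63
eef_pos: [525.6, 295.3, 226.3]
orientation: [0.724, -0.69, 0.013, -0.003]
contact_force: [1.0, -0.5, -0.5]
width: 65.6
```

Emit:
send_rows([
  [-22,-10,0],
  [-15,-7,0],
  [-9,-4,0],
  [-5,-2,0],
  [-2,-1,0],
  [0,0,0],
  [0,0,0],
], twist=[0,0,0,0,0,0,0], fingers=[90,90,90,90,90,90,90])

```text
t: 53.22
eef_pos: [545.1, 361.1, 216.9]
orientation: [0.726, -0.687, 0.011, 0.002]
contact_force: [-0.2, -0.2, -1.5]
width: 65.4
```

Run:
```python
from h import *
s=snap('side');c=s['frame'][130:330,90:260];cv2.imwrite('pics/c4.png',cv2.cvtColor(cv2.resize(c,None,fx=3,fy=3,interpolation=cv2.INTER_CUBIC),cv2.COLOR_RGB2BGR));go(557,359.5,200)
```

```text
t 53.27 tcp [545.1 360.8 217. ] yaw -86.9 zax [ 0.013 -0.018 -1.   ] F [-0.6  0.9 -1.1] w 65.6 j1,6 [0.56 2.08]
tool travel total [  1.6 -11.6  17.1] dist 20.8
```

View pics/c4.png

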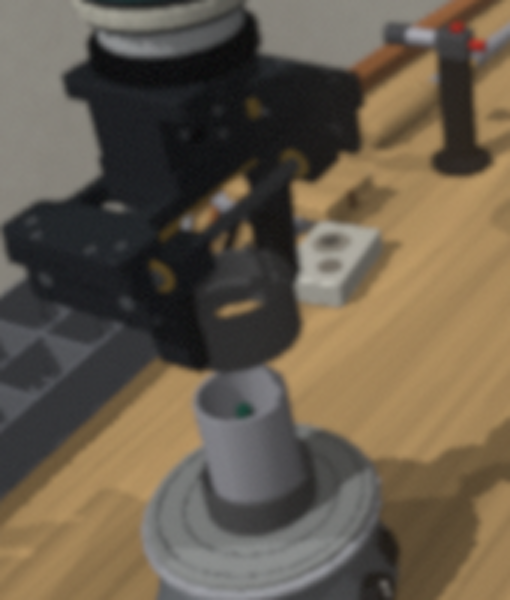

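```bash
cat >> h.py <<'E'
def arc(S,fr,z,r,us,r0,r1,x0=(555,359),show=True):
    f=fr.astype(np.float32);pts=[]
    for u in us:
        col=cv2.resize(np.ascontiguousarray(f[r0:r1,u:u+1]),None,fx=1,fy=4,interpolation=cv2.INTER_CUBIC)[:,0]
        d=np.abs(np.gradient(col,axis=0)).sum(1);k=np.argmax(d);pts.append((u,r0+(k+.5)/4-.5,d[k]))
    pts=np.array(pts)
    if show: print(pts.round(1).tolist())
    q=onplane(S,pts[:,:2],z);g=lambda x:np.hypot(q[:,0]-x[0],q[:,1]-x[1])-r
    s=least_squares(g,x0,loss='soft_l1',f_scale=.7);print('arc',s.x.round(1),g(s.x).round(1))
    return s.x
E
python3 - <<'E'
from h import *
S=snap('side')
im=cv2.cvtColor(cv2.imread('pics/c1s.png'),cv2.COLOR_BGR2RGB);im=cv2.resize(im,(140,120),interpolation=cv2.INTER_AREA)
fr=np.zeros_like(S['frame']);fr[210:330,110:250]=im
print('flask rim'); arc(S,fr,162,26,range(160,184),247,262)
c=S['frame'][210:275,140:200];cv2.imwrite('pics/c5.png',cv2.cvtColor(cv2.resize(c,None,fx=9,fy=9,interpolation=cv2.INTER_CUBIC),cv2.COLOR_RGB2BGR))
E
```

```text
flask rim
[[160.0, 255.9, 14.7], [161.0, 255.1, 14.4], [162.0, 254.9, 15.7], [163.0, 254.1, 15.4], [164.0, 253.9, 16.1], [165.0, 253.1, 12.8], [166.0, 252.9, 12.9], [167.0, 253.1, 12.0], [168.0, 252.9, 10.1], [169.0, 252.9, 9.3], [170.0, 251.1, 8.6], [171.0, 251.1, 8.7], [172.0, 252.1, 8.4], [173.0, 250.9, 8.8], [174.0, 250.9, 8.3], [175.0, 251.1, 8.2], [176.0, 251.1, 8.1], [177.0, 250.9, 8.0], [178.0, 251.1, 7.9], [179.0, 251.1, 8.2], [180.0, 251.9, 7.5], [181.0, 252.9, 6.9], [182.0, 252.9, 7.3], [183.0, 253.9, 6.3]]
arc [553.1 359. ] [ 0.3  0.4 -0.4 -0.  -0.6  0.2 -0.2 -1.8 -2.  -2.7  1.5  1.  -2.1  1.1
  0.9  0.2  0.2  1.1  0.7  1.1 -0.1 -1.6 -0.7 -1.5]
```

View pics/c5.png

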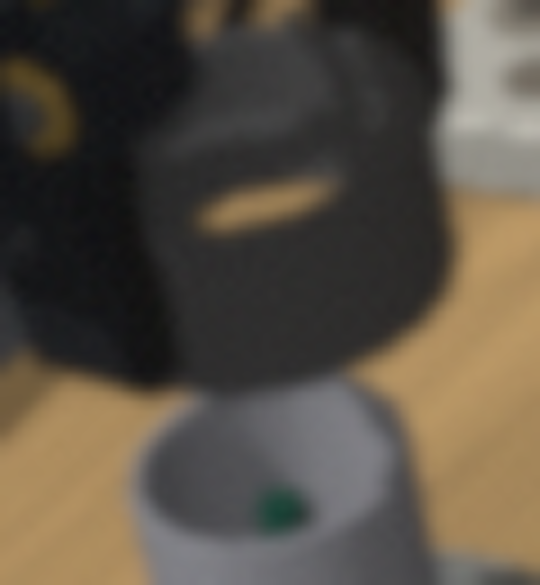

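Run:
```python
from h import *
S=snap('side')
im=cv2.cvtColor(cv2.imread('pics/c1s.png'),cv2.COLOR_BGR2RGB);im=cv2.resize(im,(140,120),interpolation=cv2.INTER_AREA)
a=np.linspace(0,2*np.pi,180)
def ext(x,y,z,r):
    p=proj(S,np.c_[x+r*np.cos(a),y+r*np.sin(a),np.full(180,z)]);return p.min(0).round(1),p.max(0).round(1)
for x,y in((553,359),(556,359),(558.2,358.5)): print(x,y,'rim',ext(x,y,162,26))
g=im.astype(int)
for v in (255,258,260,262,264,266): print(v,'L',(g[v-210,40:52]).sum(1).tolist(),'R',(g[v-210,70:84]).sum(1).tolist())
print('colT',[g[k,61].sum() for k in range(36,66)])
# collar bottom arc
q,_=st()
arc(S,S['frame'],q['eef_pos'][2]-9.3,32.5,range(167,187),238,256,x0=(545,361))
```

```text
553 359 rim (array([155.2, 251.2]), array([187. , 271.8]))
556 359 rim (array([153.8, 250.7]), array([185.6, 271.2]))
558.2 358.5 rim (array([153. , 250.2]), array([184.7, 270.6]))
255 L [365, 365, 370, 369, 368, 365, 366, 372, 377, 377, 361, 336] R [357, 366, 383, 390, 389, 374, 358, 351, 341, 340, 338, 332, 331, 324]
258 L [370, 367, 365, 365, 372, 381, 372, 341, 295, 257, 241, 238] R [350, 352, 355, 369, 380, 379, 378, 378, 368, 350, 341, 330, 318, 312]
260 L [364, 368, 373, 377, 380, 367, 317, 261, 228, 217, 222, 228] R [350, 353, 358, 363, 356, 341, 344, 363, 371, 369, 357, 344, 327, 315]
262 L [372, 378, 375, 375, 374, 341, 275, 225, 211, 214, 223, 226] R [354, 358, 363, 352, 312, 284, 304, 344, 359, 356, 349, 348, 349, 351]
264 L [376, 368, 366, 370, 372, 341, 276, 222, 211, 211, 217, 225] R [362, 365, 345, 306, 257, 242, 270, 311, 334, 345, 347, 353, 356, 354]
266 L [368, 368, 365, 370, 375, 372, 342, 292, 243, 220, 219, 217] R [338, 307, 268, 244, 229, 228, 250, 294, 332, 350, 357, 356, 354, 355]
colT [np.int64(376), np.int64(368), np.int64(360), np.int64(359), np.int64(369)
[... 350 characters left out ...]
int64(306), np.int64(302)]
t 53.37 tcp [545.4 360.8 217.5] yaw -86.9 zax [ 0.014 -0.017 -1.   ] F [-0.4 -0.1 -0.5] w 66.0 j1,6 [0.56 2.08]
[[167.0, 253.1, 15.6], [168.0, 252.9, 16.7], [169.0, 252.9, 17.4], [170.0, 252.9, 18.8], [171.0, 252.9, 18.8], [172.0, 252.1, 19.6], [173.0, 252.1, 21.8], [174.0, 251.9, 22.1], [175.0, 251.1, 22.7], [176.0, 251.1, 24.2], [177.0, 250.9, 20.9], [178.0, 249.9, 17.7], [179.0, 249.9, 19.8], [180.0, 249.1, 23.1], [181.0, 249.1, 26.1], [182.0, 248.1, 24.0], [183.0, 247.9, 23.9], [184.0, 247.1, 23.4], [185.0, 245.9, 22.7], [186.0, 245.9, 21.7]]
arc [546.8 359.3] [ 0.1 -0.3  0.   0.4  0.9 -0.4  0.2  0.2 -0.8 -0.   0.3 -1.1 -0.1 -0.7
  0.5 -0.4  0.4  0.3 -0.5  0.9]
```

Emit:
send_rows([
  [0,-2,0],
  [0.5,-4,0],
  [0.5,-3.5,0],
  [0,-1,0],
  [0,0,0],
  [0,0,0],
  [0,0,0],
], twist=[0,0,0,0,0,0,0], fingers=[90,90,90,90,90,90,90])

```text
t: 53.95
eef_pos: [558.1, 357.7, 219.8]
orientation: [0.725, -0.689, 0.012, 0.0]
contact_force: [1.2, 0.4, -0.7]
width: 65.5
```

Emit:
send_rows([
  [0,0,2],
  [0,0,4],
  [0,0,5],
  [0,0,5],
  [0,0,4],
  [0,0,2],
  [0,0,0],
  [0,0,0],
], twist=[0,0,0,0,0,0,0,0], fingers=[90,90,90,90,90,90,90,90])

```text
t: 54.62
eef_pos: [557.3, 357.2, 193.9]
orientation: [0.725, -0.689, 0.011, 0.002]
contact_force: [0.9, 0.0, -0.4]
width: 65.6
```

Run:
```python
from h import *
s=snap('side');c=s['frame'][200:300,120:220];cv2.imwrite('pics/c6.png',cv2.cvtColor(cv2.resize(c,None,fx=6,fy=6,interpolation=cv2.INTER_CUBIC),cv2.COLOR_RGB2BGR));go(557.3,359.5,180)
```

```text
t 54.67 tcp [557.3 357.2 193.9] yaw -87.0 zax [ 0.014 -0.018 -1.   ] F [ 0.2 -0.2 -0.7] w 65.3 j1,6 [0.54 2.07]
tool travel total [-2.5  0.  13.9] dist 14.1
```

View pics/c6.png

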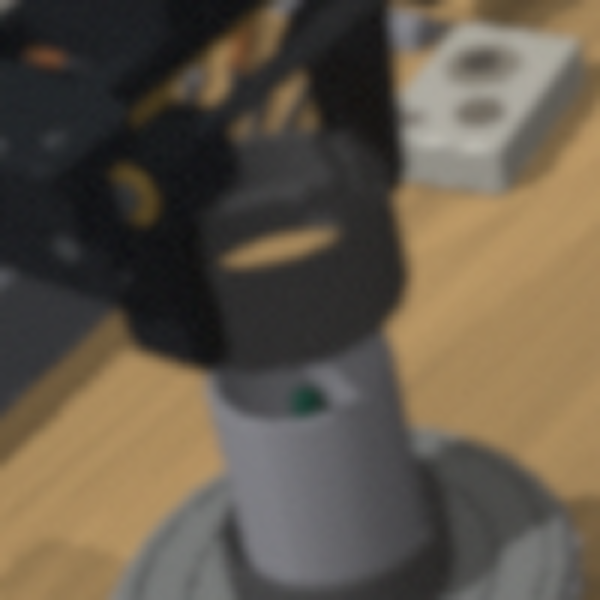

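Emit:
send_rows([
  [-1,0,1],
  [-1,0,3],
  [-0.4,0,4],
  [-0.1,0,4],
  [0,0,2],
  [0,0,0.5],
  [0,0,0],
  [0,0,0],
], twist=[0,0,0,0,0,0,0,0], fingers=[90,90,90,90,90,90,90,90])

```text
t: 55.33
eef_pos: [557.7, 360.0, 178.4]
orientation: [0.725, -0.688, 0.011, 0.001]
contact_force: [0.0, 0.0, 0.4]
width: 65.9
```

Run:
```python
from h import *
s=snap('side');c=s['frame'][200:300,120:220];cv2.imwrite('pics/c7.png',cv2.cvtColor(cv2.resize(c,None,fx=6,fy=6,interpolation=cv2.INTER_CUBIC),cv2.COLOR_RGB2BGR));go(557.3,359.5,176)
```

```text
t 55.38 tcp [557.7 360.  178.4] yaw -87.0 zax [ 0.015 -0.017 -1.   ] F [0.8 0.  0.7] w 65.6 j1,6 [0.55 2.08]
tool travel total [0.5 0.5 2.4] dist 2.5
```

View pics/c7.png

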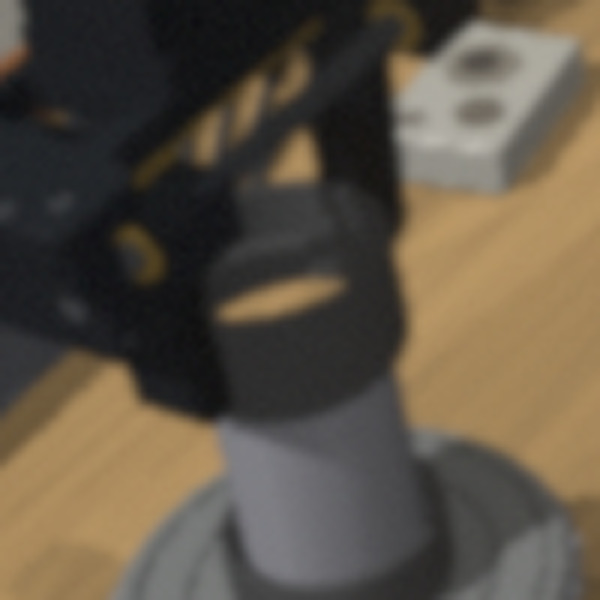

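Emit:
send_rows([
  [0.2,0.2,1],
  [0.2,0.2,2],
  [0,0,2],
  [0,0,2],
  [0,0,1],
  [0,0,0],
  [0,0,0],
], twist=[0,0,0,0,0,0,0], fingers=[90,90,90,90,90,90,90])

```text
t: 55.97
eef_pos: [557.7, 359.5, 170.1]
orientation: [0.725, -0.689, 0.011, 0.001]
contact_force: [-0.5, 0.2, -0.7]
width: 65.6
```

Run:
```python
from h import *
for i in range(2): snap('side');go(557.3,359.5,156)
```

```text
t 56.02 tcp [557.7 359.4 170.2] yaw -87.0 zax [ 0.016 -0.017 -1.   ] F [ 0.3 -0.6 -1.1] w 65.7 j1,6 [0.55 2.08]
tool travel total [-0.3  0.6 14.1] dist 14.2
t 56.07 tcp [557.8 359.5 170.3] yaw -87.0 zax [ 0.016 -0.016 -1.   ] F [-0.4  0.6 -0.4] w 65.6 j1,6 [0.55 2.08]
tool travel total [-0.3  0.7 14.2] dist 14.3
```

Emit:
send_rows([
  [0,0.3,1],
  [0,0.2,1.5],
  [0,0,1.5],
  [0,0,1],
  [0,0,0],
], twist=[0,0,0,0,0], fingers=[90,90,90,90,90])

```text
t: 56.48
eef_pos: [557.5, 359.5, 165.1]
orientation: [0.725, -0.689, 0.011, 0.0]
contact_force: [0.8, 0.8, -0.5]
width: 65.4
```

Run:
```python
from h import *
for i in range(2): snap('side');go(557.3,359.5,156)
```

```text
t 56.53 tcp [557.5 359.5 165.2] yaw -87.0 zax [ 0.016 -0.016 -1.   ] F [-0.9 -0.2  0.2] w 65.5 j1,6 [0.55 2.08]
tool travel total [-0.1  0.4  9.2] dist 9.2
t 56.58 tcp [557.6 359.6 165.3] yaw -87.0 zax [ 0.017 -0.016 -1.   ] F [-0.6  1.3 -0.6] w 65.4 j1,6 [0.55 2.08]
tool travel total [-0.1  0.4  9.3] dist 9.3
```

Bottom edge is now 6 mm below the flask's rim with no contact, so the collar has slipped over. Continuing down.

Emit:
send_rows([
  [0,0.2,1],
  [0,0.1,1.5],
  [0,0,1.5],
  [0,0,1.5],
  [0,0,1],
  [0,0,0],
  [0,0,0],
], twist=[0,0,0,0,0,0,0], fingers=[90,90,90,90,90,90,90])

```text
t: 57.17
eef_pos: [557.4, 359.4, 158.2]
orientation: [0.725, -0.689, 0.012, 0.0]
contact_force: [-0.6, -0.0, 0.3]
width: 65.6
```

Run:
```python
from h import *
for i in range(3): snap('side');go(557.3,359.5,156)
```

```text
t 57.22 tcp [557.4 359.5 158.2] yaw -87.0 zax [ 0.017 -0.016 -1.   ] F [ 0.1 -0.2 -0.8] w 65.6 j1,6 [0.55 2.08]
tool travel total [-0.1  0.1  2.2] dist 2.2
t 57.27 tcp [557.5 359.5 158.3] yaw -87.0 zax [ 0.017 -0.016 -1.   ] F [ 0.5 -0.5  0.3] w 65.8 j1,6 [0.55 2.08]
tool travel total [-0.1  0.2  2.3] dist 2.3
t 57.32 tcp [557.5 359.5 158.3] yaw -87.0 zax [ 0.017 -0.016 -1.   ] F [-0.5 -0.1 -1.1] w 65.8 j1,6 [0.55 2.08]
tool travel total [-0.   0.2  2.3] dist 2.3
```

Emit:
send_rows([
  [0,0.1,1],
  [0,0.1,1],
  [0,0,0.5],
  [0,0,0],
  [0,0,0],
], twist=[0,0,0,0,0], fingers=[90,90,90,90,90])

```text
t: 57.73
eef_pos: [557.8, 359.8, 156.8]
orientation: [0.725, -0.689, 0.012, -0.001]
contact_force: [-0.1, -0.1, -0.1]
width: 65.8
```

Run:
```python
from h import *
for i in range(4): snap('side');st()
```

```text
t 57.78 tcp [557.8 359.8 156.8] yaw -87.0 zax [ 0.018 -0.015 -1.   ] F [-0.3 -0.5 -0.7] w 65.9 j1,6 [0.55 2.08]
t 57.83 tcp [557.8 359.7 156.7] yaw -87.0 zax [ 0.018 -0.015 -1.   ] F [-0.1 -0.2 -0.3] w 65.8 j1,6 [0.55 2.08]
t 57.88 tcp [557.8 359.8 156.8] yaw -87.0 zax [ 0.018 -0.015 -1.   ] F [-0.5  0.1  0.8] w 65.3 j1,6 [0.55 2.08]
t 57.93 tcp [557.8 359.7 156.7] yaw -87.0 zax [ 0.018 -0.015 -1.   ] F [-0.5  0.7 -0.3] w 65.3 j1,6 [0.55 2.08]
```

Emit:
send_rows([
  [0,0,0.3],
  [0,0,0],
  [0,0,0],
  [0,0,0],
  [0,0,0],
  [0,0,0],
  [0,0,0],
  [0,0,0],
], twist=[0,0,0,0,0,0,0,0], fingers=[90,66,62,58,50,35,20,5])

```text
t: 58.6
eef_pos: [558.0, 359.9, 156.4]
orientation: [0.725, -0.689, 0.012, -0.001]
contact_force: [0.1, -0.2, -0.1]
width: 85.2
```

Run:
```python
from h import *
s=snap('side');c=s['frame'][200:300,120:220];cv2.imwrite('pics/c8.png',cv2.cvtColor(cv2.resize(c,None,fx=6,fy=6,interpolation=cv2.INTER_CUBIC),cv2.COLOR_RGB2BGR));st()
```

```text
t 58.65 tcp [558.  359.9 156.4] yaw -87.0 zax [ 0.019 -0.015 -1.   ] F [-0.7 -0.2  0.9] w 86.3 j1,6 [0.55 2.08]
```

View pics/c8.png

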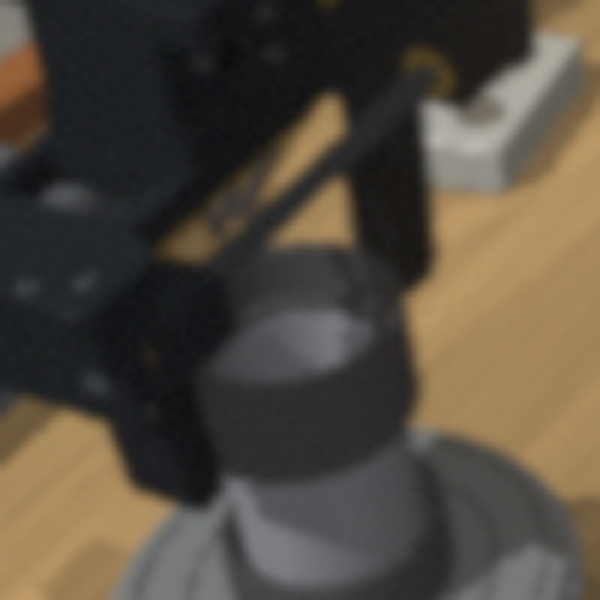

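Emit:
send_rows([
  [0,0,-3],
  [0,0,-7],
  [0,0,-11],
  [0,0,-14],
  [0,0,-14],
  [0,0,-12],
  [0,0,-8],
  [0,0,-4],
  [0,0,0],
], twist=[0,0,0,0,0,0,0,0,0], fingers=[5,5,5,5,5,5,5,5,5])

```text
t: 59.4
eef_pos: [557.1, 361.4, 238.5]
orientation: [0.725, -0.689, 0.012, -0.002]
contact_force: [-0.5, 0.4, 0.2]
width: 86.5
```

Emit:
send_rows([
  [10,5,0],
  [20,10,0],
  [26,12,0],
  [26,12,0],
  [26,12,0],
  [20,10,0],
  [12,6,0],
  [6,3,0],
  [2,1,0],
  [0,0,0],
], twist=[0,0,0,0,0,0,0,0,0,0], fingers=[5,5,5,5,5,5,5,5,5,5])

```text
t: 60.23
eef_pos: [485.2, 199.4, 232.4]
orientation: [0.726, -0.688, 0.01, 0.002]
contact_force: [-1.2, 0.1, -0.3]
width: 86.1
```

Run:
```python
from h import *
s=snap('top');c=s['frame'][150:320,80:360];cv2.imwrite('pics/e1.png',cv2.cvtColor(cv2.resize(c,None,fx=2.8,fy=2.8,interpolation=cv2.INTER_CUBIC),cv2.COLOR_RGB2BGR))
S=snap('side');c=S['frame'][210:330,110:250];cv2.imwrite('pics/e1s.png',cv2.cvtColor(cv2.resize(c,None,fx=5,fy=5,interpolation=cv2.INTER_CUBIC),cv2.COLOR_RGB2BGR))
P=cloud(s);Q=cloud(S)
for n,A in(('top',P),('side',Q)):
    m=(np.hypot(A[...,0]-556,A[...,1]-358)<36)&(A[...,2]>168);b=A[m];print(n,len(b),np.percentile(b[:,2],[10,50,90,98]).round(1))
m=(np.hypot(P[...,0]-556,P[...,1]-358)<36)&(P[...,2]>172);b=P[m]
A=np.c_[b[:,:2]-[556,358],np.ones(len(b))];print('plane',np.linalg.lstsq(A,b[:,2],rcond=None)[0].round(3))
print('collar rim',rim(s,P,(556,358),45,181,172),'base',rim(s,P,(555,358),45,106,98))
# collar lower front edge z=147, base foot arc z=82 in side
x=arc(S,S['frame'],147,32.5,range(163,184),270,286)
y=arc(S,S['frame'],82,32.5,range(163,190),299,312)
st()
```

```text
top 140 [169.6 178.5 182.5 184.8]
side 692 [169.5 177.1 182.6 183.4]
plane [-2.00000e-03 -2.00000e-03  1.79421e+02]
collar rim (array([556.3, 358.7]), np.float64(32.2), np.float64(0.5)) base (array([557.9, 355. ]), np.float64(29.9), np.float64(1.0))
[[163.0, 280.1, 19.4], [164.0, 280.1, 20.2], [165.0, 280.1, 18.3], [166.0, 280.9, 17.1], [167.0, 280.9, 16.1], [168.0, 281.1, 14.1], [169.0, 282.1, 11.8], [170.0, 280.9, 10.7], [171.0, 279.9, 9.8], [172.0, 281.9, 9.3], [173.0, 279.1, 8.3], [174.0, 279.1, 9.2], [175.0, 278.9, 9.5], [176.0, 278.1, 8.3], [177.0, 278.1, 9.6], [178.0, 277.9, 9.3], [179.0, 277.1, 9.1], [180.0, 276.9, 8.6], [181.0, 276.1, 8.7], [182.0, 275.9, 7.5], [183.0, 274.9, 6.6]]
arc [558.5 359.5] [-0.9 -1.1 -1.1  0.6  0.8  1.6  4.2  1.6 -0.4  4.9 -1.  -0.4 -0.2 -1.1
 -0.2  0.2 -0.4  0.2 -0.2  0.6 -0. ]
[[163.0, 305.9, 14.5], [164.0, 306.9, 17.3], [165.0, 307.1, 18.0], [166.0, 307.1, 18.0], [167.0, 307.9, 19.7], [168.0, 307.9, 21.0], [169.0, 308.1, 21.7], [170.0, 307.9, 23.4], [171.0, 308.1, 24.0], [172.0, 308.1, 24.6], [173.0, 308.1, 24.0], [174.0, 308.1, 24.6], [175.0, 308.1, 24.2], [176.0, 308.1, 24.5], [177.0, 308.1, 23.8], [178.0, 307.9, 22.6], [179.0, 307.1, 22.6], [180.0, 307.1, 23.6], [181.0, 307.1, 22.8], [182.0, 306.1, 22.9], [183.0, 305.9, 24.8], [184.0, 305.9, 23.4], [185.0, 305.1, 23.4], [186.0, 304.9, 22.7], [187.0, 304.1, 22.6], [188.0, 303.1, 21.8], [189.0, 302.9, 24.0]]
arc [558.  358.5] [-0.2  0.6  0.3 -0.4  0.5  0.1  0.2 -0.6 -0.2 -0.3 -0.3 -0.2 -0.1  0.2
  0.6  0.5 -0.7 -0.1  0.6 -0.9 -0.5  0.4 -0.1  0.5  0.2 -0.5  0.4]
t 60.33 tcp [485.7 200.2 232.5] yaw -86.9 zax [ 0.012 -0.018 -1.   ] F [-0.6  0.3  0.1] w 86.5 j1,6 [0.36 1.88]
```

View pics/e1.png

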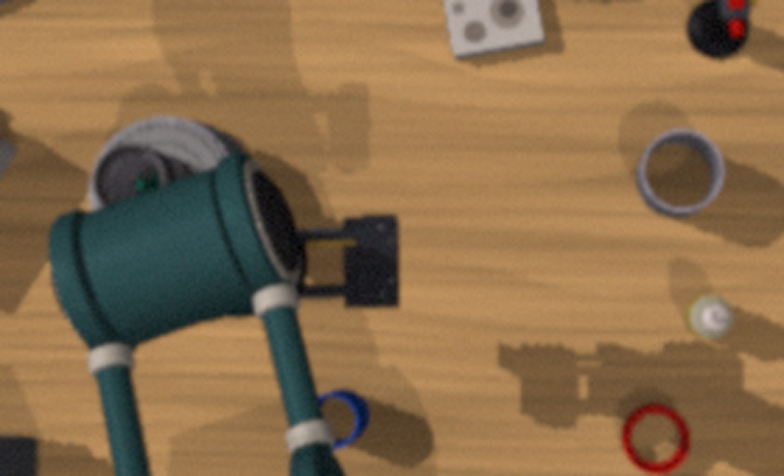

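View pics/e1s.png

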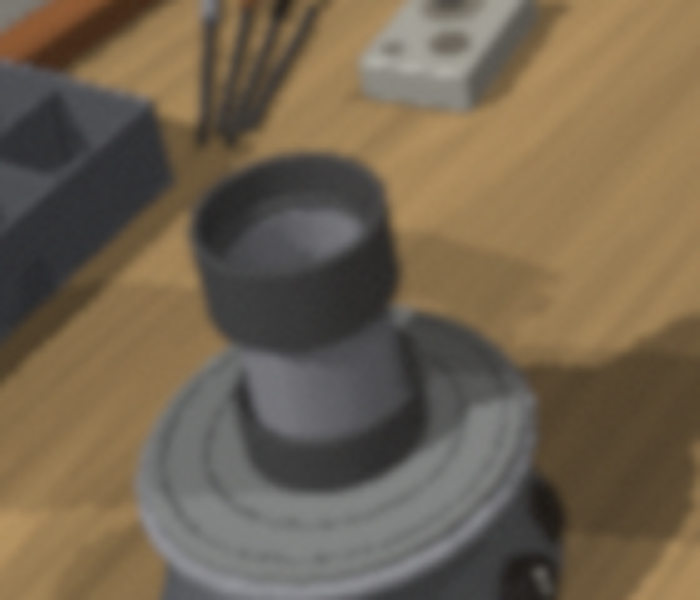

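The stack stands complete and level. The collar arc is at (558.5,359.5) and the base arc at (558.0,358.5) in the same camera. The arm is clear, so I'm handing in.

```bash
python3 -c "
from h import *
print(env.sign_off()); print(status.sense()['t'])"
```

```text
the job is handed in; nothing more can be done
None
the job is handed in; nothing more can be done
```

I made up the flask in the middle of the vibrator's plate in the order asked: base, wax tree, small steel flask, then collar. I handed it in at about 60 s of the 120 s; the hand-in reports no verdict.

**Last checks:**
- **Side camera:** the collar's lower edge and the base's foot share an axis within about 1 mm. The base is about 1–2 mm from the plate's centre.
- **Collar:** its top measures about 181 mm, as it should when seated, and a plane fitted to its top came out level to within 0.002.
- **Tree:** before the flask went on, its trunk top was within about 2 mm of the base's axis. It stood central inside the flask afterwards.
- **Contact forces:** I saw no side force while lowering the flask over the tree.
- **Other pieces:** those visible in the last pictures look unmoved. I checked them by eye only.

**Disagreements and limits:**
- The two cameras and the arm disagreed by about 1–2 mm; I corrected for that using the base I had placed.
- The last top-camera fit of the base was poor because the arm half covered it.
- A fit of the flask's top rim in the side camera was unreliable, so I did not use it.
- The tool picked up a slow tilt of up to about 0.08 rad during moves. I closed the jaws across the tilt so the pieces stayed upright.

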